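# Lean the serving board and block its foot

### The job

Take the wooden serving board out of the drying rack and lean it, handle up, against the front of the low steel splash guard, square to it and near its middle, tilted back about 15 degrees so that it rests there. Have the yellow foot block standing on the worktop right up against the front of the board's foot, centred and square to it, so that the foot cannot slide out. Do not let the board fall over, and leave the green board and the other things where they are.

Things in the scene. Friction and masses are not known exactly. Their poses are not given: they have to be found in the camera images.
- board_wood: Loose wooden paddle board, about 0.3 kg, 14 mm thick (x), 130 mm wide (y), 190 mm tall (z): a 130 mm square body and above it a handle 40 mm wide and 60 mm tall, centred, the same 14 mm thickness. Origin at the centre of its underside (foot); z runs up to the handle, x is the normal of its faces. At the start it stands upright in one of the rack's two slots.
- rack: Fixed drying rack, grey base 150 (x) x 120 (y) x 8 mm with four steel wire hoops 73 mm high. Boards stand on the base in two 20 mm wide slots that run along y, centred at x = -40 and +40 mm. Origin at the centre of its underside. A board must be raised at least 70 mm to clear the hoops; the boards reach 198 mm above the worktop. A fixed glass screen on posts stands on the worktop to its right (negative y, from about y = -0.48 m): come from above.
- splash_guard: Fixed low steel splash guard, an upright plate 200 mm wide (y), 100 mm high and 6 mm thick with a rounded top edge; its base and gussets reach 70 mm back. Origin at the foot of the middle of its front face; x points backward, away from the robot side, so the space in front of it has negative x. A board leant on it touches the top edge.
- foot_block: Loose yellow weighted block with rubber sole, about 0.5 kg: base 50 (x) x 110 (y) x 26 mm, and standing on its middle a black handle 16 mm thick (x), 40 mm wide (y), whose top is 70 mm above the sole. Its long sides (normal x) are alike; one of them is to stand against the board's foot. Origin at the centre of its underside, z up.
- board_green: Bystander in the rack's other slot: same shape and size as the wooden board, green plastic. Origin at the centre of its underside.
- deli_pot_olive: Bystander: clear lidded pot, pale green filling, 73 mm wide, 64 mm high. Origin at the centre of its underside.
- deli_pot_romesco: Bystander: clear lidded pot, pale orange filling, 73 mm wide, 64 mm high. Origin at the centre of its underside.
- service_bell: Bystander: chrome counter bell, 76 mm wide, 54 mm high. Origin at the centre of its underside.
- sauce_cup_red: Bystander: low lidded cup of red sauce, 69 mm wide, 36 mm high. Origin at the centre of its underside.

How it is judged:
By the outcome, as a careful person would: the job done as asked, in the order asked, and still so for the second after the job is handed in, with the robot touching nothing.
It also fails if it takes over 58 s, if anything falls off the work surface, if the arm or the gripper's body presses on something with over 40 N, if the wrist force passes 120 N, or if a joint passes its speed limit or range.

### The arm

A 6-joint arm with a two-finger parallel gripper is mounted at the origin on a cart in front of the work surface, level with it; the furniture and walls round the work are solid. World frame = base frame: x ahead of the robot, y to its left, z up, the work surface at z = 0. Lengths are in m, angles in rad, forces in N, time in s.
With the tool pointing down it reaches from about 0.3 to 0.875 m from the base axis. Payload 4.2 kg.
Tool frame: the origin (TCP) lies on the centre line of the jaws, within the pads' length; the fingertips stand 8 mm ahead of it and the grasp point (between the pads) lies 11 mm behind it; z points along the fingers, y is the direction in which the jaws open and shut (so a half turn about z gives the same grasp; the last joint's range is limited). The gripper opens to 85 mm and grips with 20 to 120 N. Pads are 22 mm wide; open, the fingers measure 114 mm over their backs; the gripper's body (76 mm by 85 mm) begins 54 mm behind the grasp point. The pads swing forward as they close: fully open they stand 13 mm farther back than shut.
Start: joints at [-0.02, 0.32, 1.565, -0, 1.257, -0.02], TCP at [0.575, 0, 0.204] pointing down, gripper open.
Joint ranges: [-3.11, 3.11], [-0.84, 2.01], [0.21, 2.61], [-1.34, 4.49], [0.05, 2.63], [-2.56, 2.56]. Speed limits (rad/s): [2.57, 2.57, 3.14, 3.14, 3.14, 3.14].

### API

Orientations are given as a 3x3 rotation matrix whose columns are the frame's x, y, z axes.
In Python, from plant import telemetry, optics, close_job gives the robot as it stands. The module is installed in compiled form; this text tells all that it offers.
- The arm moves only by the tool play_rows, never from a script. Its argument "commands" is a list of rows, each a list of 2 entries, a list of its own where there are three numbers: the shift along the world's x, y, z each as a share of 600 mm, from -1 to 1, then the turn about the world's z as a share of 0.5 rad, from -1 to 1. A call has 1 to 12 rows; each row is the pose to reach, as a shift and turn from the pose measured when the call began; what a row does not reach only later rows make up. A row lasts 1/10 s, in which the tool goes at most 50 mm and 8.59 degrees, less where a joint would pass 70% of its speed; a pose out of reach is approached as far as the arm can. A call with a number of a shift or a turn outside -1 to 1 is refused whole. A call with a gripper value outside its range is refused whole. "claw" is the closure, from -1 (fully open) to 1 (shut), set as the call begins (left out, the last holds). The fingers move at their own pace and stop on an object; "force" is the grip in N (left out, the last holds). Time passes only in rows, so rows that repeat a pose let the fingers close. It gives the time, the measured TCP pose, the force and the opening at its end, in the units of the state.
- telemetry.observe(): the state, without advancing time (a new reading comes with each control period).
- optics.camera(name): name is "scene" or "side" or "wrist"; returns a dict with "image" (400x640x3 uint8, red, green, blue), "fx", "fy", "cx", "cy" (pixels), "origin" and "attitude" of the camera in the world. Camera axes: x right, y down, z forward; pixel columns grow to the right and rows downward; lengths in m; the calibration is good to about 2 mm. A picture is of the moment at which its call begins. There is no depth.
- close_job(): hands the job in, once; it reports no verdict.
The state is a dict: "clock": time; "joints": joint angles; "qvel": joint speeds; "effort": joint torques, N m; "tool_pos": TCP position; "tcp_rot": TCP orientation; "wrist_force": force on the tool from outside, world axes, zero at the start; "ft_torque": the same for the moment, N m; "gripper_width": opening from 0.0 (shut) to 1.0 (fully open).
Only numpy, scipy, OpenCV 4.12 (cv2) and the standard library are available. Lean on these libraries where they do the work, as an engineer would, in place of code of your own. Each camera call takes 0.05 s, during which the arm holds its last target. There are 200 camera calls.

## Working session

There is one attempt and no reset: what is moved stays moved. The work goes in short steps, Python scripts to look and compute and a tool call to move; the robot and the scene stay as the last step left them, time stands still between calls to the robot, and variables do not carry over. Pictures are saved under pics/ and viewed, about 8 in all and at most 12, crops included, and the job is handed in when it is done.

Besides the shell and the picture viewer there is one more tool, called after "Emit:" as name([rows], argument=value, ...), one row to a line, values as JSON. play_rows: Moves the arm, as the interface text tells. Shift numbers are shares of 600 mm and turn numbers shares of 0.5 rad, none past 1 either way. Its arguments: {"type":"object","properties":{"commands":{"type":"array","items":{"type":"array"}},"claw":{"type":"number"},"force":{"type":"number"}},"required":["commands"]}

```bash
mkdir -p pics
cat > h.py <<'E'
import numpy as np, cv2
from plant import telemetry, optics, close_job
def shot(name,fn=None):
    c=optics.camera(name)
    if fn: cv2.imwrite('pics/'+fn,c['image'][:,:,::-1])
    return c
def ray(c,u,v):
    d=np.array(c['attitude'])@np.array([(u-c['cx'])/c['fx'],(v-c['cy'])/c['fy'],1.])
    return np.array(c['origin']),d
def onz(c,u,v,z):
    o,d=ray(c,u,v); return o+d*(z-o[2])/d[2]
def proj(c,p):
    q=np.array(c['attitude']).T@(np.array(p)-np.array(c['origin'])); return np.array([c['cx']+c['fx']*q[0]/q[2],c['cy']+c['fy']*q[1]/q[2]])
def tri(c1,p1,c2,p2):
    o1,d1=ray(c1,*p1);o2,d2=ray(c2,*p2)
    s=np.linalg.lstsq(np.c_[d1,-d2],o2-o1,rcond=None)[0]
    a=o1+d1*s[0];b=o2+d2*s[1];return (a+b)/2,np.linalg.norm(a-b)
E
python3 - <<'E'
from h import *
import pickle
cs={}
for n in ['scene','side','wrist']:
    cs[n]=shot(n,n+'0.png'); print(n,cs[n]['origin'],np.round(cs[n]['attitude'],2).tolist(),cs[n]['fx'])
pickle.dump(cs,open('c0.pkl','wb'))
s=telemetry.observe();print(s)
E
```

```text
scene [0.03708536 0.89623751 0.92628367] [[-0.86, -0.36, 0.35], [-0.5, 0.6, -0.62], [0.01, -0.71, -0.7]] 381.51230120625695
side [-0.03802161  1.0509458   0.56329647] [[-0.86, -0.2, 0.46], [-0.5, 0.38, -0.78], [-0.02, -0.9, -0.43]] 367.539449699834
wrist [0.57507847 0.07821485 0.37291849] [[1.0, 0.0, -0.0], [0.0, -0.95, -0.3], [-0.0, 0.3, -0.95]] 322.92276031429674
{'clock': 0.15, 'joints': array([-2.00048579e-02,  3.20163969e-01,  1.56537876e+00, -3.69640157e-06,
        1.25739818e+00, -1.99801247e-02]), 'qvel': array([ 0.00027425,  0.0015376 , -0.00452853, -0.00087572,  0.00010892,
       -0.00068853]), 'effort': array([-9.13009580e-05, -4.15840280e+01, -2.34345907e+01, -1.12702321e-04,
        5.94026569e-03, -2.51738534e-06]), 'tool_pos': array([5.74615519e-01, 4.45126695e-06, 2.03572337e-01]), 'tcp_rot': array([[ 2.36069594e-05,  9.99999091e-01, -1.34805259e-03],
       [ 9.99999999e-01, -2.35753634e-05,  2.34541396e-05],
       [ 2.34223375e-05, -1.34805315e-03, -9.99999091e-01]]), 'wrist_force': array([-0.64431696,  0.14245236, -0.17709028]), 'ft_torque': array([ 0.00682527,  0.02387198, -0.02516535]), 'gripper_width': 1.000313791049434}
```

View pics/scene0.png

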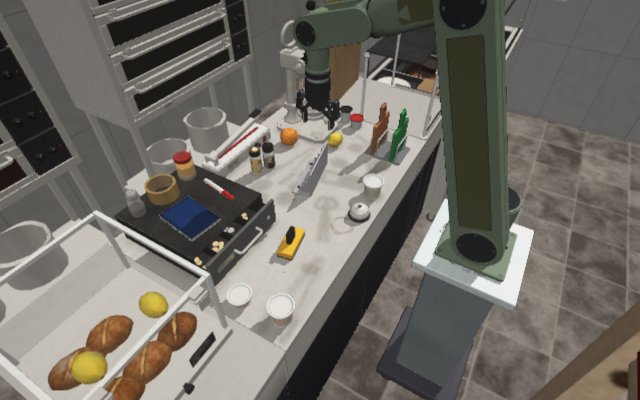

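View pics/side0.png

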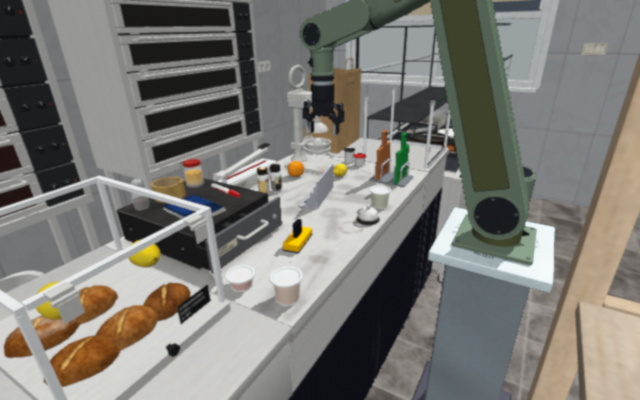

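The scene and side views show the wooden board at about (380,130), the green board at (399,135), the guard at (312,170), the block at (290,242) and the bell at (358,212). The wooden board is on the far (+x) side of the rack.

Run:
```python
from h import *
import pickle
cs=pickle.load(open('c0.pkl','rb'))
a=cs['scene']['image'][90:270,230:430,::-1]
b=cs['side']['image'][110:260,270:430,::-1]
cv2.imwrite('pics/z.png',cv2.resize(a,None,fx=4,fy=4,interpolation=cv2.INTER_CUBIC)[:600])
cv2.imwrite('pics/z.png',np.hstack([cv2.resize(a,(500,450),interpolation=cv2.INTER_CUBIC)[:, :],cv2.resize(b[:, :96+0],(300,450))])) if 0 else cv2.imwrite('pics/z.png',cv2.resize(a,(660,594),interpolation=cv2.INTER_CUBIC))
# yellow block
for n in ['scene','side']:
    c=cs[n]; hsv=cv2.cvtColor(c['image'],cv2.COLOR_RGB2HSV)
    def big(m):
        k,l,st,ce=cv2.connectedComponentsWithStats(m); i=1+np.argmax(st[1:,4]);return (l==i),st[i]
    roi=np.zeros(hsv.shape[:2],np.uint8); roi[215:265,270:315]=1
    m,st=big(cv2.inRange(hsv,(18,150,100),(32,255,255))//255*roi)
    v,u=np.nonzero(m); print(n,'yellow',st)
    roi[:]=0; roi[100:190,365:425]=1
    for nm,lo,hi in [('wood',(3,90,40),(18,255,255)),('green',(50,120,30),(80,255,255))]:
        m,st=big(cv2.inRange(hsv,lo,hi)//255*roi); v,u=np.nonzero(m)
        t=v.min(); print(nm,st,'top',u[v<=t+1].mean(),t, onz(c,u[v<=t+1].mean(),t,.198))
        for e,i in [('L',u.argmin()),('R',u.argmax()),('B',v.argmax())]: print(e,u[i],v[i],onz(c,u[i],v[i],.008))
```

```text
scene yellow [277 228  27  32 404]
wood [371 103  18  52 376] top 384.7142857142857 103 [ 0.47582645 -0.31799954  0.198     ]
L 371 146 [ 0.50083589 -0.2943748   0.008     ]
R 388 112 [ 0.54534058 -0.56940171  0.008     ]
B 371 154 [ 0.47813929 -0.2461438   0.008     ]
green [389 109  19  52 330] top 404.0 109 [ 0.39839661 -0.31518924  0.198     ]
L 389 160 [ 0.40178068 -0.24736013  0.008     ]
R 407 118 [ 0.45271639 -0.56661789  0.008     ]
B 389 160 [ 0.40178068 -0.24736013  0.008     ]
side yellow [283 227  29  25 399]
wood [376 130  14  50 355] top 384.22222222222223 130 [ 0.4701014  -0.29421225  0.198     ]
L 376 163 [ 0.55037845 -0.42638969  0.008     ]
R 389 142 [ 0.61874707 -0.76855628  0.008     ]
B 376 179 [ 0.47555397 -0.24677959  0.008     ]
green [394 132  15  52 325] top 404.0 132 [ 0.39181836 -0.29896979  0.198     ]
L 394 180 [ 0.40799322 -0.27003538  0.008     ]
R 408 146 [ 0.50652105 -0.74343357  0.008     ]
B 395 183 [ 0.3936337  -0.24209724  0.008     ]
```

View pics/z.png

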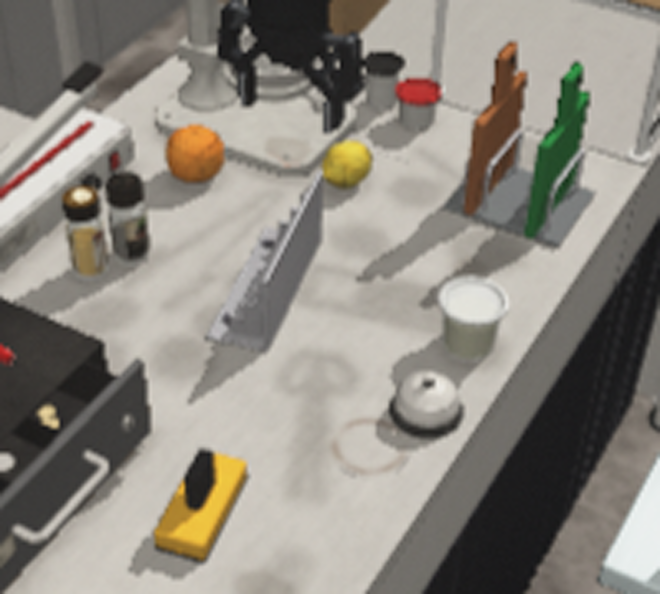

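View pics/wrist0.png

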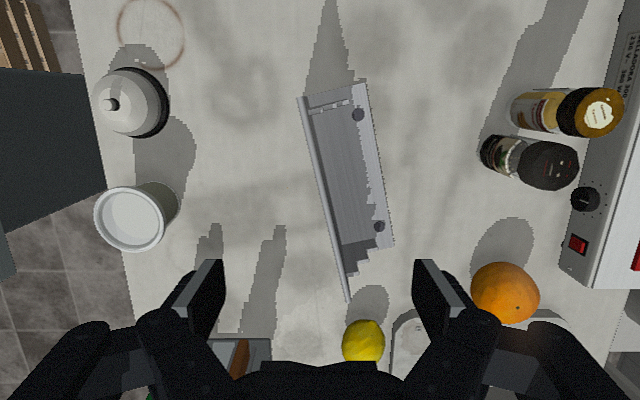

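Wrist view: the guard's top edge runs from about (298,97) to (345,302), so it is yawed by about +0.22 rad. The bell is at (130,100) and a pot at (130,218). The rack is at the bottom, mostly hidden by the gripper. I'll move above the rack while turning the jaws to open along y.

Emit:
play_rows([
  [[0,-0.08,0.1],0.3],
  [[-0.03,-0.16,0.2],0.6],
  [[-0.06,-0.24,0.2],0.9],
  [[-0.09,-0.32,0.2],1],
  [[-0.12,-0.36,0.2],1],
], claw=-1, force=30)

```text
clock: 0.65
tool_pos: [0.5137, -0.1952, 0.3212]
tcp_rot: [[-0.481, 0.877, 0.001], [0.877, 0.481, -0.002], [-0.002, -0.0, -1.0]]
wrist_force: [-0.1, 0.0, 1.0]
gripper_width: 0.999
```

Emit:
play_rows([
  [[0,-0.04,0],0.3],
  [[0,-0.08,0],0.6],
  [[0,-0.08,0],0.9],
  [[0,-0.08,0],1],
])

```text
clock: 1.05
tool_pos: [0.5133, -0.2441, 0.3206]
tcp_rot: [[-0.844, 0.537, 0.0], [0.537, 0.844, -0.0], [-0.0, -0.0, -1.0]]
wrist_force: [-0.1, 0.1, 0.7]
gripper_width: 1.001
```

Emit:
play_rows([
  [[0,0,0],0.3],
  [[0,0,0],0.6],
  [[0,0,0],0.9],
  [[0,0,0],1],
])

```text
clock: 1.45
tool_pos: [0.5131, -0.2441, 0.3201]
tcp_rot: [[-0.998, 0.063, -0.0], [0.063, 0.998, 0.0], [0.0, 0.0, -1.0]]
wrist_force: [0.4, 0.4, -0.2]
gripper_width: 1.001
```

Run:
```python
from h import *
import pickle
cs=pickle.load(open('c0.pkl','rb')); c=cs['wrist']
g=cv2.cvtColor(c['image'],cv2.COLOR_RGB2GRAY).astype(float)
print(g[200,312:345].astype(int)); print(g[130,296:325].astype(int))
s=telemetry.observe(); print(s['tool_pos'],s['tcp_rot'].round(3).tolist(),s['joints'],s['clock'])
c=shot('wrist','w1.png'); pickle.dump(c,open('c1.pkl','wb'))
```

```text
[152 149 156 149 150 152 151 155 146 128 149 156 157 137 120  83  51  63
  64  86 114 114 109 108 108 109 109 112 114 104 100 104 111]
[168 166 164 165 169 168 171 158 135 145 154 158 151 133 100  80  76  74
  81 104 121 118 119 119 117 116 115 113 116]
[ 0.51311328 -0.24410568  0.32013713] [[-0.998, 0.063, -0.0], [0.063, 0.998, 0.0], [0.0, 0.0, -1.0]] [-4.64300897e-01  2.61652459e-01  1.36013253e+00  2.20635994e-05
  1.52026036e+00 -1.97170592e+00] 1.45
```

View pics/w1.png

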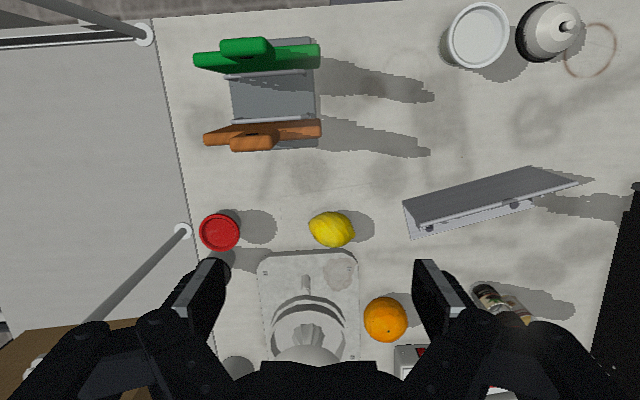

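Wrist view from above: the wooden handle's top strip is at about (251,144), the green board is at (256,55), and the guard is at (490,200). Next I'll turn the pixels into positions.

Run:
```python
from h import *
import pickle
c=pickle.load(open('c0.pkl','rb'))['wrist']
g=cv2.cvtColor(c['image'],cv2.COLOR_RGB2GRAY).astype(float)
P=[]
for v in range(110,285):
    u0=304+(v-130)*17/70; us=np.arange(int(u0)-5,int(u0)+6)
    i=us[np.argmin(g[v,us]-0)] if 0 else us[np.argmin(g[v,us[:9]])]
    P.append(onz(c,i,v,.0985)[:2])
P=np.array(P)
for _ in range(4):
    k=np.polyfit(P[:,1],P[:,0],1); r=P[:,0]-np.polyval(k,P[:,1]); P=P[abs(r)<max(.0015,1.5*np.median(abs(r)))]
print('front edge x=%.4f*y+%.4f'%tuple(k),len(P),r.std(),'yaw',-np.arctan(k[0]))
for p in [(298,97),(306,94),(345,302),(351,300)]: print(p,onz(c,*p,.1))
c=pickle.load(open('c1.pkl','rb'))
hsv=cv2.cvtColor(c['image'],cv2.COLOR_RGB2HSV)
for p in [(402,202),(532,166),(577,179)]: print('g',p,onz(c,*p,.1))
m=cv2.inRange(hsv,(3,110,40),(18,255,255)); m[:110]=0;m[160:]=0;m[:,:195]=0;m[:,330:]=0
v,u=np.nonzero(m)
for vv in range(118,153,2):
    q=u[v==vv]; print(vv,q.min() if len(q) else 0,q.max() if len(q) else 0, hsv[vv,[240,250,262],2])
for p in [(230,150.5),(273,150.5),(230,137),(272,137)]: print(p,onz(c,*p,.198))
```

```text
front edge x=-0.2346*y+0.5750 174 0.0002622861725211267 yaw 0.2304246005294774
(298, 97) [0.55849132 0.07757102 0.1       ]
(306, 94) [0.56496081 0.07987651 0.1       ]
(345, 302) [ 0.60146679 -0.11533395  0.1       ]
(351, 300) [ 0.60731634 -0.11301923  0.1       ]
g (402, 202) [ 0.57022475 -0.14038897  0.1       ]
g (532, 166) [0.53353905 0.0180898  0.1       ]
g (577, 179) [0.55362598 0.07624342 0.1       ]
118 0 0 [ 61  73 151]
120 295 317 [165 174 161]
122 263 304 [149 131  58]
124 233 301 [59 57 62]
126 228 319 [75 77 80]
128 222 320 [79 82 75]
130 216 320 [75 84 72]
132 209 320 [149  86  79]
134 204 320 [71 12 76]
136 203 320 [ 80 122 139]
138 203 305 [140 156 158]
140 203 281 [148 171 168]
142 204 276 [154 163 161]
144 205 274 [150 159 154]
146 230 272 [152 154 155]
148 231 270 [147 134 120]
150 232 256 [116  96  65]
152 0 0 [181 195 172]
(230, 150.5) [ 0.47744185 -0.32132062  0.198     ]
(273, 150.5) [ 0.47986318 -0.28252153  0.198     ]
(230, 137) [ 0.46545703 -0.3195677   0.198     ]
(272, 137) [ 0.46779066 -0.28214873  0.198     ]
```

Emit:
play_rows([
  [[-0.034,-0.048,-0.03],0.126],
  [[-0.068,-0.096,-0.06],0.126],
  [[-0.068,-0.096,-0.12],0.126],
  [[-0.068,-0.096,-0.18],0.126],
  [[-0.068,-0.096,-0.23],0.126],
  [[-0.068,-0.096,-0.263],0.126],
  [[-0.068,-0.096,-0.263],0.126],
  [[-0.068,-0.096,-0.263],0.126],
])

```text
clock: 2.3
tool_pos: [0.4726, -0.3018, 0.1627]
tcp_rot: [[-1.0, 0.001, -0.0], [0.001, 1.0, 0.0], [0.0, 0.0, -1.0]]
wrist_force: [0.5, 0.5, 1.8]
gripper_width: 1.004
```

Run:
```python
from h import *
s=telemetry.observe(); print(s['tool_pos'],s['wrist_force'],s['clock'])
c=shot('wrist','w2.png')
```

```text
[ 0.47259647 -0.3018226   0.16269606] [0.51608284 0.49288153 1.76824439] 2.3
```

View pics/w2.png

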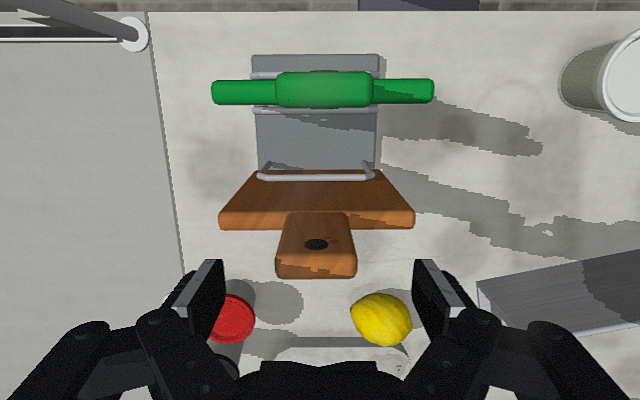

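The handle is centred between the fingers, at column 316 against 320. Its top far edge is at row 278. I'll check its x before closing.

Run:
```python
from h import *
c=shot('wrist')
for p in [(275,277),(357,277),(316,265),(276,263),(356,263)]: print(p,onz(c,*p,.198))
for x in (.4656,.4796): print(proj(c,[x,-.3018,.198]))
print(np.array(c['origin']))
```

```text
(275, 277) [ 0.47724143 -0.32239234  0.198     ]
(357, 277) [ 0.47722235 -0.28338799  0.198     ]
(316, 265) [ 0.4708144  -0.30287922  0.198     ]
(276, 263) [ 0.4697698  -0.32162048  0.198     ]
(356, 263) [ 0.46975176 -0.28413527  0.198     ]
[318.30442616 255.01871935]
[318.288364  281.3517534]
[ 0.39496719 -0.30188112  0.33286821]
```

Emit:
play_rows([
  [[0,0,0],0],
  [[0,0,0],0],
  [[0,0,0],0],
  [[0,0,0],0],
  [[0,0,0],0],
  [[0,0,0],0],
  [[0,0,0],0],
  [[0,0,0],0],
], claw=1, force=25)

```text
clock: 3.2
tool_pos: [0.4737, -0.3028, 0.1646]
tcp_rot: [[-1.0, 0.001, 0.003], [0.001, 1.0, -0.003], [-0.003, -0.003, -1.0]]
wrist_force: [0.2, -2.0, 5.8]
gripper_width: 0.45
```

Emit:
play_rows([
  [[0,0,0.03],0],
  [[0,0,0.06],0],
  [[0,0,0.09],0],
  [[0,0,0.12],0],
  [[0,0,0.15],0],
  [[0,0,0.17],0],
  [[0,0,0.17],0],
])

```text
clock: 3.9
tool_pos: [0.474, -0.3028, 0.2671]
tcp_rot: [[-1.0, 0.001, 0.004], [0.001, 1.0, -0.003], [-0.004, -0.003, -1.0]]
wrist_force: [0.3, 1.3, -3.5]
gripper_width: 0.451
```

Emit:
play_rows([
  [[0.006,0.02,0],0.02],
  [[0.016,0.06,0],0.06],
  [[0.028,0.11,0],0.11],
  [[0.043,0.16,0],0.16],
  [[0.056,0.21,0],0.21],
  [[0.07,0.26,0],0.26],
  [[0.083,0.31,0],0.31],
  [[0.097,0.36,0],0.36],
  [[0.11,0.41,0],0.41],
  [[0.119,0.443,0],0.44],
  [[0.1235,0.46,0],0.46],
  [[0.1235,0.46,0],0.46],
])

```text
clock: 5.1
tool_pos: [0.5476, -0.0253, 0.2659]
tcp_rot: [[-0.973, -0.23, 0.003], [-0.23, 0.973, -0.002], [-0.002, -0.002, -1.0]]
wrist_force: [0.2, -0.1, -3.3]
gripper_width: 0.449
```

Run:
```python
from h import *
s=telemetry.observe(); print(s['tool_pos'],s['tcp_rot'].round(3).tolist(),s['wrist_force'],s['clock'],s['gripper_width'])
c=shot('wrist','w3.png'); d=shot('side'); a=shot('scene')
z=lambda i,v,u:cv2.resize(i['image'][v:v+150,u:u+130,::-1],(390,450),interpolation=cv2.INTER_CUBIC)
cv2.imwrite('pics/s3.png',np.hstack([z(d,90,260),z(a,90,250)]))
```

```text
[ 0.54758156 -0.02525996  0.2659498 ] [[-0.973, -0.23, 0.003], [-0.23, 0.973, -0.002], [-0.002, -0.002, -1.0]] [ 0.16965357 -0.05846518 -3.2617924 ] 5.1 0.4489563482893127
```

View pics/w3.png

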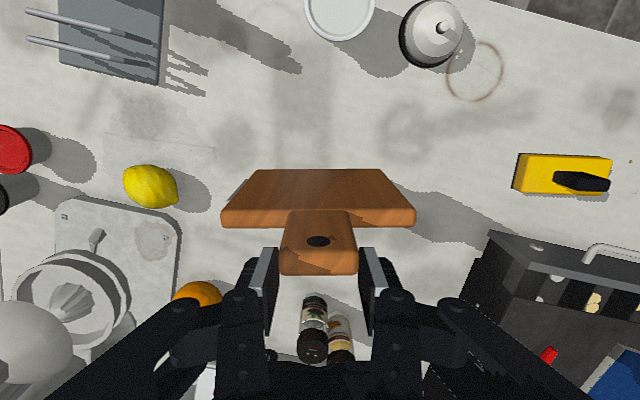

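The board hangs square in front of the guard, with its body at columns 220–416. The foot block is visible at (563,173). I'll lower until the foot touches.

Emit:
play_rows([
  [[0,0,-0.04],0],
  [[0,0,-0.08],0],
  [[0,0,-0.12],0],
  [[0,0,-0.15],0],
  [[0,0,-0.168],0],
  [[0,0,-0.175],0],
  [[0,0,-0.178],0],
  [[0,0,-0.18],0],
  [[0,0,-0.182],0],
  [[0,0,-0.183],0],
])

```text
clock: 6.25
tool_pos: [0.5478, -0.0276, 0.1574]
tcp_rot: [[-0.974, -0.227, 0.005], [-0.227, 0.974, -0.003], [-0.004, -0.004, -1.0]]
wrist_force: [0.9, -0.6, -4.3]
gripper_width: 0.454
```

Run:
```python
from h import *
import pickle
c=pickle.load(open('c0.pkl','rb'))
s=telemetry.observe(); print(s['tool_pos'],s['wrist_force'],s['clock'])
d=shot('side'); a=shot('scene')
z=lambda i,v,u:cv2.resize(i['image'][v:v+110,u:u+100,::-1],(390,429),interpolation=cv2.INTER_CUBIC)
cv2.imwrite('pics/s4.png',np.hstack([z(d,110,270),z(a,90,270)]))
```

```text
[ 0.54784871 -0.02757354  0.15742429] [ 0.85970314 -0.57099194 -4.26045299] 6.25
```

View pics/s4.png

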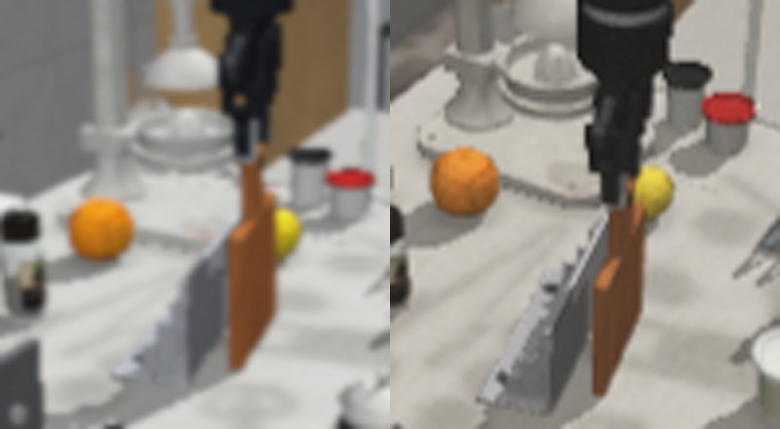

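The board stands upright just in front of the guard and has not touched down yet. I'll go down in small steps.

Emit:
play_rows([
  [[0,0.002,-0.001],0.006],
  [[0,0.002,-0.002],0.006],
  [[0,0.002,-0.003],0.006],
  [[0,0.002,-0.004],0.006],
  [[0,0.002,-0.004],0.006],
])

```text
clock: 6.85
tool_pos: [0.5493, -0.0268, 0.1567]
tcp_rot: [[-0.973, -0.23, 0.009], [-0.23, 0.973, -0.004], [-0.008, -0.006, -1.0]]
wrist_force: [0.8, -1.6, 6.8]
gripper_width: 0.453
```

Contact: the foot presses with about 10 N. Now I'll arc the handle back so the board pivots in the pads.

Emit:
play_rows([
  [[0.007,0.0016,0],0],
  [[0.014,0.0033,0],0],
  [[0.021,0.005,0],0],
  [[0.028,0.0066,-0.001],0],
  [[0.035,0.0082,-0.001],0],
  [[0.042,0.0098,-0.002],0],
  [[0.049,0.0115,-0.003],0],
  [[0.056,0.0131,-0.004],0],
  [[0.063,0.0148,-0.005],0],
  [[0.063,0.0148,-0.005],0],
])

```text
clock: 7.85
tool_pos: [0.5882, -0.018, 0.154]
tcp_rot: [[-0.973, -0.23, 0.011], [-0.23, 0.973, -0.004], [-0.009, -0.006, -1.0]]
wrist_force: [-0.1, -2.1, 6.6]
gripper_width: 0.454
```

Run:
```python
from h import *
s=telemetry.observe(); print(s['tool_pos'],s['wrist_force'],s['ft_torque'],s['clock'])
d=shot('side'); a=shot('scene')
z=lambda i,v,u:cv2.resize(i['image'][v:v+110,u:u+100,::-1],(390,429),interpolation=cv2.INTER_CUBIC)
cv2.imwrite('pics/s5.png',np.hstack([z(d,110,270),z(a,90,270)]))
```

```text
[ 0.58824124 -0.01797207  0.1539826 ] [-0.12148841 -2.08851341  6.58771432] [-0.43841607  0.0551594  -0.03093565] 7.85
```

View pics/s5.png

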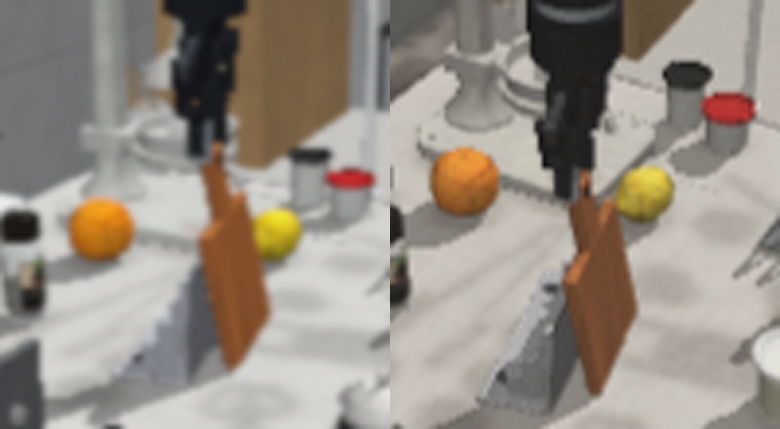

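The board pivoted cleanly, its foot stayed in place, and it is now at about 14°. I'll continue until it touches the guard.

Emit:
play_rows([
  [[0.003,0.0007,-0.0005],0],
  [[0.006,0.0014,-0.001],0],
  [[0.008,0.002,-0.0013],0],
  [[0.008,0.002,-0.0013],0],
])

```text
clock: 8.35
tool_pos: [0.5928, -0.0168, 0.1532]
tcp_rot: [[-0.973, -0.23, 0.01], [-0.23, 0.973, -0.004], [-0.009, -0.006, -1.0]]
wrist_force: [0.9, -2.2, 3.7]
gripper_width: 0.451
```

Emit:
play_rows([
  [[0.002,0.0005,-0.0005],0],
  [[0.004,0.001,-0.001],0],
  [[0.004,0.001,-0.001],0],
])

```text
clock: 8.65
tool_pos: [0.5945, -0.0164, 0.1527]
tcp_rot: [[-0.973, -0.23, 0.009], [-0.23, 0.973, -0.004], [-0.007, -0.006, -1.0]]
wrist_force: [-1.5, -2.4, 5.4]
gripper_width: 0.454
```

Run:
```python
from h import *
s=telemetry.observe(); print(s['tool_pos'],s['wrist_force'],s['ft_torque'],s['clock'])
c=shot('wrist','w6.png')
```

```text
[ 0.59453302 -0.01635404  0.15272569] [-1.49445498 -2.41486379  5.40638975] [-0.41953664  0.40950103  0.06860714] 8.65
```

View pics/w6.png

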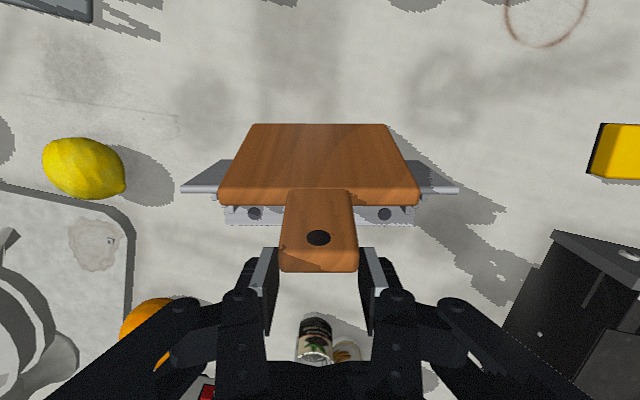

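The board is centred on the guard: its body spans 218–420 and the guard 181–460. A rise in torque shows it has reached the edge. I'll estimate the tilt before letting go.

```bash
cat > tilt.py <<'E'
from h import *
from scipy.optimize import least_squares
G=np.array([.579,-.019]);N=np.array([np.cos(.2304),np.sin(.2304)]);T=np.array([-N[1],N[0]])
def W(s,t,z): return np.r_[G+s*N+t*T,z]
def tilt(c,cols=(235,270,380,400)):
    hsv=cv2.cvtColor(c['image'],cv2.COLOR_RGB2HSV)
    m=cv2.inRange(hsv,(3,100,50),(18,255,255)); k,l,st,_=cv2.connectedComponentsWithStats(m); i=1+np.argmax(st[1:,4]); m=l==i
    print('bbox',st[i])
    R=[]
    for u in cols:
        v=np.nonzero(m[:,u])[0]; V=hsv[v.min():v.max()+1,u,2].astype(int)
        R.append((u,v.min(),v.max())); print(u,v.min(),v.max(),V[-20:])
    def f(p):
        s,th=p; a=np.array([np.sin(th),np.cos(th)]); b=np.array([a[1],-a[0]]); r=[]
        ff=np.array([s,14e-3*np.sin(th)])
        sb=ff+.13*a+.014*b
        for u,v0,v1 in R:
            for q,v in ((ff,v0-.5),(sb,v1+.5)):
                # point on edge line at image column u
                t=np.interp(u,*zip(*sorted((proj(c,W(q[0],t,q[1]))[0],t) for t in (-.07,-.035,0,.035,.07))))
                r.append(proj(c,W(q[0],t,q[1]))[1]-v)
        return r
    o=least_squares(f,[-.04,.26]); print('front foot s %.4f tilt %.2f deg rms %.2f'%(o.x[0],np.degrees(o.x[1]),np.sqrt(np.mean(o.fun**2))))
    v,u=np.nonzero(m); v0=v.min(); uu=u[v<=v0+3]; 
    for x in (uu.min(),uu.max()):
        p=onz(c,x,v0+2,.0036); print('foot corner',p,'t',(p[:2]-G)@T,'s',(p[:2]-G)@N)
    return o.x
E
python3 -c "
from tilt import *
tilt(shot('wrist'))"
```

```text
bbox [  217   124   204   149 18955]
235 156 205 [114 128 144 161 165 165 161 158 154 159 150 156 150 149 146 146 137 135
 108  84]
270 124 205 [118 134 156 167 179 173 169 165 168 164 161 162 160 158 156 153 153 142
 123  99]
380 124 205 [107 121 138 150 168 162 161 162 155 160 155 148 151 154 152 156 152 158
 128  99]
400 153 205 [116 139 147 166 181 178 176 174 170 173 175 170 167 162 161 160 158 156
 131  87]
front foot s -0.0207 tilt 4.69 deg rms 10.83
foot corner [ 0.56208131 -0.09139172  0.0036    ] t -0.06661510407425222 s -0.03300349395224079
foot corner [0.53192057 0.03528733 0.0036    ] t 0.06360417945596404 s -0.03343792756882718
```

```bash
python3 -c "
from tilt import *
c=shot('wrist')
tilt(c,(262,270,372,380))
for t in (-.1,.1): print(proj(c,W(0,t,.1)),proj(c,W(.006,t,.1)))
g=c['image'][:,:,1];print(g[160:200,200].tolist());print(g[160:200,440].tolist())"
```

```text
bbox [  217   124   204   149 18963]
262 124 205 [111 127 141 146 154 155 156 153 154 152 149 157 154 156 158 155 153 144
 121 105]
270 124 205 [120 139 152 168 176 172 168 166 167 168 164 160 166 161 153 155 152 143
 121  97]
372 124 205 [111 119 136 152 166 161 158 163 157 162 157 155 154 149 146 151 145 140
 112  82]
380 124 205 [113 128 134 151 166 164 158 160 155 156 153 148 152 155 154 155 159 159
 129  95]
front foot s -0.0355 tilt 11.75 deg rms 0.22
foot corner [ 0.56208842 -0.09138951  0.0036    ] t -0.06661457634381157 s -0.03299606195237808
foot corner [0.53192887 0.03528907 0.0036    ] t 0.06360398517395614 s -0.03342945365848575
[179.80153888 186.06645987] [180.89446736 194.08485225]
[460.23220148 187.25143558] [459.05802557 195.29072914]
[187, 185, 188, 190, 189, 189, 194, 193, 192, 196, 195, 190, 179, 121, 87, 94, 97, 99, 98, 99, 92, 95, 93, 96, 82, 124, 154, 170, 186, 181, 174, 151, 122, 164, 195, 191, 196, 186, 191, 188]
[192, 190, 194, 192, 192, 186, 189, 193, 192, 119, 125, 128, 130, 136, 135, 109, 94, 100, 102, 100, 98, 103, 101, 99, 96, 91, 122, 150, 168, 186, 183, 182, 160, 128, 114, 136, 133, 129, 132, 130]
```

```bash
python3 -c "
from tilt import *
c=shot('wrist')
for deg in (11,12,13,14,15,16):
    th=np.radians(deg);a=np.array([np.sin(th),np.cos(th)]);b=np.array([a[1],-a[0]])
    d=(.003+.097*a[0])/a[1]-.003; back=np.array([-d,0]); ff=back-.014*b
    P=[ff,back+.13*a-.014*b,back+.13*a,back+.19*a-.014*b,back+.19*a]
    print(deg,ff.round(4),[proj(c,W(p[0],0,p[1]))[1].round(1) for p in P],[abs(np.diff([proj(c,W(p[0],t,p[1]))[0] for t in w])).round(1)[0] for p,w in ((P[0],(-.065,.065)),(P[2],(-.065,.065)),(P[4],(-.02,.02)))])
v=cv2.cvtColor(c['image'],cv2.COLOR_RGB2HSV)[:,:,2]
print(v[180:210,[240,262,375]].T.tolist()); print(v[225:285,[295,345]].T.tolist()); print(v[118:132,[262,375]].T.tolist())
for r in (126,204,270): 
  q=np.nonzero(cv2.inRange(cv2.cvtColor(c['image'],cv2.COLOR_RGB2HSV),(3,100,50),(18,255,255))[r])[0];print(r,q.min(),q.max())
"
```

```text
11 [-0.0327  0.0027] [np.float64(126.5), np.float64(187.9), np.float64(207.5), np.float64(248.3), np.float64(271.8)] [np.float64(134.3), np.float64(203.9), np.float64(84.1)]
12 [-0.0344  0.0029] [np.float64(124.7), np.float64(188.6), np.float64(207.9), np.float64(250.9), np.float64(273.8)] [np.float64(134.7), np.float64(203.3), np.float64(83.5)]
13 [-0.0361  0.0031] [np.float64(122.9), np.float64(189.2), np.float64(208.3), np.float64(253.4), np.float64(275.7)] [np.float64(135.0), np.float64(202.7), np.float64(82.9)]
14 [-0.0379  0.0034] [np.float64(121.0), np.float64(189.8), np.float64(208.6), np.float64(255.7), np.float64(277.4)] [np.float64(135.3), np.float64(202.1), np.float64(82.3)]
15 [-0.0396  0.0036] [np.float64(119.2), np.float64(190.3), np.float64(208.8), np.float64(257.9), np.float64(278.9)] [np.float64(135.7), np.float64(201.5), np.float64(81.7)]
16 [-0.0414  0.0039] [np.float64(117.3), np.float64(190.8), np.float64(209.0), np.float64(259.9), np.float64(280.4)] [np.float64(136.0), np.float64(200.8), np.float64(81.0)]
[[113, 114, 113, 108, 110, 115, 111, 123, 140, 152, 164,
[... 482 characters left out ...]
27, 124, 126, 123, 126, 129, 127, 121, 131, 142, 145, 159, 168, 176, 176, 171, 129, 113, 119, 117, 116, 112, 115, 113, 113, 115, 109, 107, 110, 107, 90, 116, 201, 187, 190, 186, 192, 187, 191, 188, 187, 190, 184, 184], [125, 119, 121, 122, 125, 120, 120, 123, 119, 122, 120, 123, 122, 120, 120, 120, 123, 117, 122, 121, 113, 117, 123, 121, 124, 133, 152, 155, 170, 176, 182, 187, 179, 175, 174, 177, 170, 169, 165, 166, 165, 160, 160, 157, 156, 154, 115, 96, 196, 185, 183, 182, 186, 183, 182, 185, 187, 188, 189, 186]]
[[167, 165, 168, 173, 171, 140, 109, 114, 110, 119, 119, 111, 114, 114], [192, 190, 198, 193, 201, 171, 109, 123, 118, 121, 122, 125, 129, 120]]
126 252 386
204 222 416
270 281 355
```

The edge rows fit a tilt of about 12.5°, so the foot slid back about 5 mm during the tilt. I'll lift slightly, set the foot about 7 mm further forward, press, and lean it again.

Emit:
play_rows([
  [[0,0,0.003],0],
  [[-0.003,-0.0007,0.006],0],
  [[-0.008,-0.0018,0.006],0],
  [[-0.012,-0.0028,0.006],0],
  [[-0.012,-0.0028,0.006],0],
  [[-0.012,-0.0028,0.003],0],
  [[-0.012,-0.0028,0.001],0],
  [[-0.012,-0.0028,0],0],
  [[-0.012,-0.0028,-0.001],0],
  [[-0.012,-0.0028,-0.002],0],
])

```text
clock: 9.85
tool_pos: [0.5885, -0.0181, 0.1549]
tcp_rot: [[-0.973, -0.23, 0.013], [-0.23, 0.973, -0.004], [-0.012, -0.007, -1.0]]
wrist_force: [-4.4, -0.5, 14.9]
gripper_width: 0.458
```

```bash
python3 -c "
from tilt import *
tilt(shot('wrist'),(262,270,372,380))"
```

```text
bbox [  219   137   201   136 17219]
262 137 210 [107 105 126 139 153 152 148 151 149 152 157 151 154 159 159 157 161 160
 147 126]
270 137 210 [106 109 131 148 165 167 170 166 166 171 167 165 164 166 152 160 157 155
 143 123]
372 137 211 [100 122 130 149 162 156 161 163 159 161 160 156 158 151 151 150 151 146
 117  91]
380 137 211 [104 118 130 150 161 160 160 159 159 154 157 153 148 157 158 158 159 165
 136 115]
front foot s -0.0283 tilt 7.46 deg rms 0.22
foot corner [ 0.56890444 -0.08941546  0.0036    ] t -0.06624924760863808 s -0.02590935268267597
foot corner [0.53884087 0.03675873 0.0036    ] t 0.0634563309319108 s -0.02636447948329993
```

In the air the board swings back toward vertical in the light grip. I'll start again from hanging, with the foot further forward and more press. Once it reaches the angle I'll clamp harder, which allows rigid fine adjustment.

Emit:
play_rows([
  [[0,0,0.008],0],
  [[-0.01,-0.0023,0.016],0],
  [[-0.025,-0.0058,0.016],0],
  [[-0.04,-0.0094,0.016],0],
  [[-0.055,-0.0128,0.016],0],
  [[-0.0706,-0.0165,0.016],0],
  [[-0.0706,-0.0165,0.016],0],
  [[-0.0706,-0.0165,0.016],0],
])

```text
clock: 10.7
tool_pos: [0.546, -0.0281, 0.1645]
tcp_rot: [[-0.973, -0.229, 0.014], [-0.23, 0.973, -0.004], [-0.012, -0.007, -1.0]]
wrist_force: [0.2, -0.3, -4.1]
gripper_width: 0.456
```

```bash
python3 -c "
from tilt import *
tilt(shot('wrist'),(262,270,372,380))
print(telemetry.observe()['wrist_force'])"
```

```text
bbox [  219   145   200   128 16092]
262 145 215 [106 123 138 153 148 147 149 151 153 150 153 156 155 156 160 163 160 143
 130 105]
270 145 215 [112 128 151 161 170 167 164 169 169 168 159 164 164 163 159 155 159 140
 127 102]
372 146 215 [ 98 118 136 149 157 159 156 164 157 153 156 156 156 154 150 145 150 142
 115  84]
380 146 215 [104 116 136 153 154 153 160 156 158 155 153 160 157 163 162 163 167 165
 136 111]
front foot s -0.0621 tilt 6.00 deg rms 0.29
foot corner [ 0.53591223 -0.09868014  0.0036    ] t -0.06773478411934591 s -0.06014549148857525
foot corner [0.50541861 0.02936209 0.0036    ] t 0.06388768629774387 s -0.060592707565690025
[ 0.44048204  1.03198718 -4.58706402]
```

Emit:
play_rows([
  [[0.012,0.0027,0],0],
  [[0.024,0.0055,0],0],
  [[0.0292,0.0068,-0.004],0],
  [[0.0292,0.0068,-0.01],0],
  [[0.0292,0.0068,-0.014],0],
  [[0.0292,0.0068,-0.0155],0],
  [[0.0292,0.0068,-0.0165],0],
  [[0.0292,0.0068,-0.0165],0],
])

```text
clock: 11.55
tool_pos: [0.5644, -0.0239, 0.1553]
tcp_rot: [[-0.973, -0.229, 0.016], [-0.229, 0.973, -0.004], [-0.014, -0.008, -1.0]]
wrist_force: [0.6, -0.6, 0.6]
gripper_width: 0.451
```

```bash
python3 -c "
from tilt import *
tilt(shot('wrist'),(262,270,372,380))
print(telemetry.observe()['wrist_force'])"
```

```text
bbox [  219   138   201   135 17106]
262 138 211 [103 114 131 147 156 151 146 151 151 152 154 147 155 154 159 159 159 153
 132 113]
270 138 211 [104 120 138 158 171 165 168 166 166 164 163 165 159 154 157 157 156 154
 130 109]
372 138 211 [ 99 116 126 145 159 160 158 159 159 156 158 155 157 151 149 145 147 145
 134  83]
380 138 211 [100 112 124 142 157 156 156 157 158 152 153 154 154 154 160 161 160 165
 147 116]
front foot s -0.0517 tilt 7.05 deg rms 0.22
foot corner [ 0.5461987  -0.09516162  0.0036    ] t -0.06665832911237059 s -0.04932732856372683
foot corner [0.51610475 0.03126985 0.0036    ] t 0.06330466986943244 s -0.049753283093790575
[-0.32777121 -0.3102658   0.69932378]
```

The foot is about 38 mm in front and the tilt is about 7°. I'll tilt further here, clear of the guard, then clamp.

Emit:
play_rows([
  [[0.006,0.0014,-0.001],0],
  [[0.012,0.0028,-0.0016],0],
  [[0.018,0.0042,-0.0024],0],
  [[0.024,0.0056,-0.0032],0],
  [[0.03,0.007,-0.0042],0],
  [[0.035,0.0082,-0.005],0],
  [[0.04,0.0094,-0.0058],0],
  [[0.044,0.0103,-0.0065],0],
  [[0.044,0.0103,-0.0065],0],
])

```text
clock: 12.5
tool_pos: [0.591, -0.0177, 0.1511]
tcp_rot: [[-0.973, -0.229, 0.015], [-0.23, 0.973, -0.004], [-0.014, -0.008, -1.0]]
wrist_force: [-1.6, 0.2, -2.4]
gripper_width: 0.454
```

```bash
python3 -c "
from tilt import *
tilt(shot('wrist'),(262,270,372,378))
print(telemetry.observe()['wrist_force'])"
```

```text
bbox [  217   114   205   158 20193]
262 115 200 [111 112 133 136 147 161 155 159 150 151 151 153 158 157 157 153 158 151
 143 116]
270 115 200 [124 127 139 158 169 182 168 172 167 168 164 163 162 158 157 151 149 151
 136 114]
372 114 200 [117 118 136 142 162 168 161 160 160 158 151 157 152 149 144 143 145 141
 128  94]
378 114 200 [118 121 129 147 159 173 164 160 163 153 159 152 148 146 147 141 140 146
 137 104]
front foot s -0.0473 tilt 13.91 deg rms 0.50
foot corner [ 0.55000514 -0.09386116  0.0036    ] t -0.06626148994523808 s -0.045324492839643224
foot corner [0.51993709 0.03270069 0.0036    ] t 0.06382251809080298 s -0.04569544782860312
[-0.67734751 -1.17121002 -1.5099479 ]
```

The image fit gives about 14° and the height about 16°. I'll clamp hard, lift 3 mm and shift in rigidly.

Emit:
play_rows([
  [[0,0,0],0],
  [[0,0,0],0],
  [[0,0,0],0],
  [[0,0,0.003],0],
  [[0,0,0.006],0],
  [[0.004,0.0009,0.006],0],
  [[0.008,0.0018,0.006],0],
  [[0.0113,0.0027,0.006],0],
  [[0.0113,0.0027,0.006],0],
], force=100)

```text
clock: 13.45
tool_pos: [0.597, -0.0162, 0.154]
tcp_rot: [[-0.973, -0.229, 0.013], [-0.23, 0.973, -0.004], [-0.012, -0.007, -1.0]]
wrist_force: [-2.0, -0.5, -4.3]
gripper_width: 0.415
```

```bash
python3 -c "
from tilt import *
tilt(shot('wrist'),(262,270,372,378))
s=telemetry.observe();print(s['wrist_force'],s['ft_torque'])"
```

```text
bbox [  217   119   204   152 19349]
262 119 202 [112 127 133 149 160 158 154 156 152 156 152 153 154 158 159 156 154 156
 125 102]
270 119 202 [121 131 153 167 178 174 174 167 167 166 168 165 162 160 155 150 147 150
 121 103]
372 119 202 [112 125 136 153 166 161 163 162 162 162 158 152 153 147 146 151 146 143
 117  88]
378 119 202 [114 123 142 152 166 162 159 163 165 156 159 153 148 147 145 146 149 150
 127 100]
front foot s -0.0371 tilt 13.02 deg rms 0.20
foot corner [ 0.56061138 -0.09216641  0.0036    ] t -0.06703364790259199 s -0.03461149683160279
foot corner [0.53032936 0.03528988 0.0036    ] t 0.06397004466834334 s -0.03498651262366966
[-2.72005956 -0.47756969 -4.16213417] [-0.12735549  0.52991513 -0.11153191]
```

It is touching the guard at about 13.5°. I'll set the foot down 3–4 mm further forward, then ease the grip and lean the last degree.

Emit:
play_rows([
  [[-0.003,-0.0007,0],0],
  [[-0.006,-0.0014,0],0],
  [[-0.006,-0.0014,-0.002],0],
  [[-0.006,-0.0014,-0.004],0],
  [[-0.006,-0.0014,-0.006],0],
  [[-0.006,-0.0014,-0.007],0],
])

```text
clock: 14.1
tool_pos: [0.5952, -0.0169, 0.1533]
tcp_rot: [[-0.973, -0.229, 0.019], [-0.229, 0.973, -0.004], [-0.018, -0.009, -1.0]]
wrist_force: [-3.6, -0.9, 13.9]
gripper_width: 0.411
```

Emit:
play_rows([
  [[0,0,-0.0005],0],
  [[0,0,-0.0005],0],
  [[0.002,0.0005,-0.001],0],
  [[0.004,0.001,-0.0015],0],
  [[0.006,0.0014,-0.002],0],
  [[0.008,0.0018,-0.0025],0],
  [[0.01,0.0023,-0.003],0],
  [[0.01,0.0023,-0.003],0],
], force=25)

```text
clock: 14.9
tool_pos: [0.6007, -0.0156, 0.151]
tcp_rot: [[-0.973, -0.229, 0.018], [-0.229, 0.973, -0.004], [-0.016, -0.008, -1.0]]
wrist_force: [-3.9, 0.4, -1.3]
gripper_width: 0.414
```

```bash
python3 -c "
from tilt import *
tilt(shot('wrist'),(262,270,372,378))
s=telemetry.observe();print(s['wrist_force'],s['ft_torque'])"
```

```text
bbox [  216   108   206   163 20821]
262 108 197 [115 118 127 139 152 162 156 156 156 152 152 153 158 153 157 154 152 151
 143 117]
270 108 197 [125 128 147 158 166 183 174 172 171 167 164 163 163 158 154 153 148 152
 137 108]
372 108 197 [120 118 129 146 151 174 169 163 158 159 156 152 151 149 146 140 143 138
 132 101]
378 108 197 [120 121 137 141 155 169 166 164 157 162 156 155 155 151 146 141 141 144
 144 109]
front foot s -0.0430 tilt 15.80 deg rms 0.19
foot corner [ 0.55483841 -0.09358834  0.0036    ] t -0.06709964114273749 s -0.04055663930106134
foot corner [0.52479638 0.03307488 0.0036    ] t 0.06307712617856759 s -0.04087911217808818
[-3.08770685 -0.5622595  -1.79707142] [-0.22969154  0.81783957 -0.11621305]
```

The fit gives 15.8° with guard contact and the foot front edge at s = −43 mm, which agrees with the geometry. Releasing now.

Emit:
play_rows([
  [[0,0,0],0],
  [[0,0,0],0],
  [[0,0,0],0],
  [[0,0,0],0],
  [[0,0,0],0],
  [[0,0,0],0],
  [[0,0,0],0],
], claw=-1)

```text
clock: 15.65
tool_pos: [0.6008, -0.0156, 0.1511]
tcp_rot: [[-0.973, -0.229, 0.018], [-0.229, 0.973, -0.004], [-0.017, -0.008, -1.0]]
wrist_force: [0.2, 0.1, -0.0]
gripper_width: 0.997
```

Emit:
play_rows([
  [[0,0,0.03],0],
  [[0,0,0.07],0],
  [[0,0,0.12],0],
  [[0,0,0.16],0],
  [[-0.02,0.04,0.2],-0.1],
  [[-0.06,0.1,0.2],-0.2],
  [[-0.1,0.16,0.2],-0.3],
  [[-0.1,0.16,0.2],-0.4],
  [[-0.1,0.16,0.2],-0.4],
])

```text
clock: 16.55
tool_pos: [0.5403, 0.0813, 0.2715]
tcp_rot: [[-0.999, -0.033, 0.018], [-0.034, 0.999, -0.008], [-0.017, -0.009, -1.0]]
wrist_force: [0.4, 0.6, -0.1]
gripper_width: 0.997
```

```bash
python3 -c "
from tilt import *
s=telemetry.observe();print(s['tool_pos'],s['wrist_force'])
c=shot('wrist','w8.png')"
```

```text
[0.5403336  0.08131195 0.27152661] [ 0.38528161  0.5756951  -0.10846492]
```

View pics/w8.png

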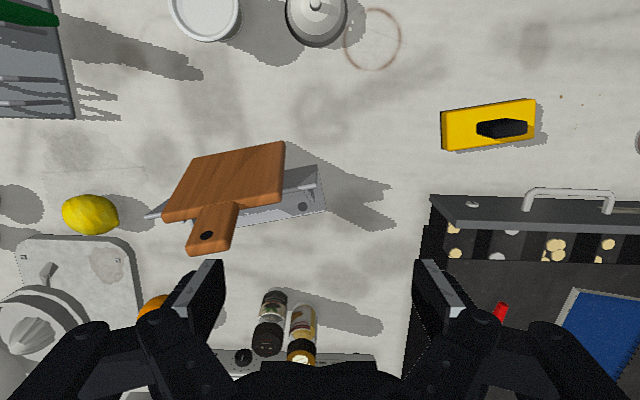

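The board leans on its own: foot edge about (197,158)–(285,142), handle at (207,235). The block is at (488,125). I'll measure the block and the foot line.

```bash
python3 -c "
from tilt import *
c=shot('wrist')
hsv=cv2.cvtColor(c['image'],cv2.COLOR_RGB2HSV)
m=cv2.inRange(hsv,(18,140,60),(34,255,255)); m[:80]=0;m[170:]=0;m[:,:420]=0;m[:,560:]=0
V=hsv[:,:,2][m>0]; print(np.percentile(V,[2,10,25,50,90]))
mt=((m>0)&(hsv[:,:,2]>150)).astype(np.uint8)
mt=cv2.morphologyEx(mt,cv2.MORPH_CLOSE,np.ones((25,25)))
ct=max(cv2.findContours(mt,0,2)[0],key=cv2.contourArea)
P=np.array([onz(c,*p[0],.026)[:2] for p in ct],np.float32)*1000
r=cv2.minAreaRect(P); print('top',r, cv2.boxPoints(r).round(1).tolist())
k=cv2.inRange(hsv,(0,0,0),(180,255,60)); k[:100]=0;k[155:]=0;k[:,:462]=0;k[:,540:]=0
n,l,st,ce=cv2.connectedComponentsWithStats(k); i=1+np.argmax(st[1:,4]); print(st[i])
v,u=np.nonzero(l==i); cn=np.c_[u,v].astype(np.int32); hull=cv2.convexHull(cn); print(cv2.minAreaRect(hull), cv2.approxPolyDP(hull,2,True)[:,0].tolist())
# board foot line
w=cv2.inRange(hsv,(3,100,50),(18,255,255)); n,l,st,_=cv2.connectedComponentsWithStats(w); b=l==1+np.argmax(st[1:,4])
us=np.arange(205,280); vs=[np.nonzero(b[:,x])[0].min()-.5 for x in us]
Q=np.array([onz(c,x,y,.0036)[:2] for x,y in zip(us,vs)]); q=(Q-G)
S=q@N;Tt=q@T; kk=np.polyfit(Tt,S,1); print('foot s',kk, S.min(),S.max())
v,u=np.nonzero(b);
print(c['origin'])
for th in (14,15,16,17):
  t=np.radians(th); a=np.array([np.sin(t),np.cos(t)]);bb=np.array([a[1],-a[0]]);d=(.003+.097*a[0])/a[1]-.003;B=np.array([-d,0])
  print(th,[proj(c,W(*(B-.014*bb)[:1],x,(B-.014*bb)[1])).round(1).tolist() for x in(-.065,.065)],[proj(c,W((B+.13*a)[0],x,(B+.13*a)[1])).round(1).tolist() for x in(-.065,.065)],[proj(c,W((B+.19*a)[0],x,(B+.19*a)[1])).round(1).tolist() for x in(-.02,.02)])
h=cv2.approxPolyDP(max(cv2.findContours(b.astype(np.uint8),0,2)[0],key=cv2.contourArea),3,True)[:,0];print(h.tolist())
"
```

```text
[ 88.84 141.   187.   220.   224.  ]
top ((494.8472900390625, 291.0005798339844), (49.01036834716797, 112.50562286376953), 10.636331558227539) [[460.3999938964844, 341.79998779296875], [481.1000061035156, 231.1999969482422], [529.2999877929688, 240.1999969482422], [508.5, 350.79998779296875]]
[477 118  51  21 816]
((502.2311706542969, 127.50287628173828), (18.855093002319336, 50.93915939331055), 81.25383758544922) [[527, 131], [495, 138], [478, 133], [477, 124], [511, 118], [527, 121]]
foot s [-0.00025856 -0.04063496] -0.04137644596571142 -0.04004721189086766
[0.45995385 0.07947448 0.43939064]
14 [[194.2, 159.7], [286.4, 141.3]] [[164.5, 224.8], [284.2, 202.5]] [[188.1, 256.5], [231.3, 248.8]]
15 [[193.7, 158.5], [286.1, 140.0]] [[164.9, 224.9], [284.4, 202.6]] [[188.9, 257.4], [231.9, 249.8]]
16 [[193.3, 157.3], [285.8, 138.7]] [[165.3, 225.0], [284.5, 202.8]] [[189.8, 258.3], [232.6, 250.7]]
17 [[192.8, 156.0], [285.5, 137.4]] [[165.7, 225.0], [284.7, 202.8]] [[190.7, 259.0], [233.3, 251.5]]
[[283, 141], [192, 160], [162, 212], [166, 222], [197, 218], [186, 245], [188, 254], [229, 248], [239, 209], [280, 201]]
```

```bash
python3 -c "
from tilt import *
import pickle
a=pickle.load(open('c0.pkl','rb'))['scene']; c=shot('wrist')
print(tri(a,(261,228),c,(527,192)), tri(a,(234,249),c,(610,191)))
print(proj(c,[.4948,.291,.07]),[proj(c,[.4948+x*.983-y*.184,.291+x*.184+y*.983,.07]).round(1).tolist() for x,y in ((-.008,-.02),(-.008,.02),(.008,.02),(.008,-.02))])
print([proj(c,[.4948+x*.983-y*.184,.291+x*.184+y*.983,.026]).round(1).tolist() for x,y in ((-.025,-.055),(-.025,.055),(.025,.055),(.025,-.055))])
"
```

```text
(array([0.57131702, 0.33057705, 0.07047402]), np.float64(0.008043755830997664)) (array([0.57644688, 0.43441189, 0.07142362]), np.float64(0.028588535989715416))
[508.9079549 128.9685689] [[490.8, 124.5], [527.6, 119.0], [526.8, 133.4], [490.6, 138.8]]
[[444.4, 111.3], [535.9, 97.2], [533.5, 138.2], [445.5, 151.2]]
```

The block fit agrees with the handle outline and the drawer handle is clear. I'll go and grasp the block.

Emit:
play_rows([
  [[-0.016,0.07,-0.02],0.1],
  [[-0.031,0.14,-0.06],0.2],
  [[-0.047,0.21,-0.1],0.306],
  [[-0.062,0.28,-0.14],0.306],
  [[-0.078,0.35,-0.16],0.306],
  [[-0.078,0.35,-0.2],0.306],
  [[-0.078,0.35,-0.25],0.306],
  [[-0.078,0.35,-0.3],0.306],
  [[-0.078,0.35,-0.34],0.306],
  [[-0.078,0.35,-0.37],0.306],
  [[-0.078,0.35,-0.384],0.306],
  [[-0.078,0.35,-0.384],0.306],
])

```text
clock: 17.9
tool_pos: [0.4942, 0.2892, 0.0394]
tcp_rot: [[-0.983, -0.183, 0.016], [-0.183, 0.983, -0.007], [-0.014, -0.009, -1.0]]
wrist_force: [-0.5, -0.1, -0.0]
gripper_width: 0.995
```

Emit:
play_rows([
  [[0,0,0],0],
  [[0,0,0],0],
  [[0,0,0],0],
  [[0,0,0],0],
  [[0,0,0],0],
  [[0,0,0],0],
  [[0,0,0],0],
  [[0,0,0],0],
], claw=1, force=60)

```text
clock: 18.7
tool_pos: [0.4971, 0.2914, 0.043]
tcp_rot: [[-0.983, -0.183, 0.023], [-0.183, 0.983, -0.002], [-0.023, -0.006, -1.0]]
wrist_force: [1.4, 1.8, 11.9]
gripper_width: 0.001
```

Emit:
play_rows([
  [[0,0,0.02],0],
  [[0,0,0.04],0],
  [[0,0,0.06],0],
  [[0,0,0.06],0],
])

```text
clock: 19.1
tool_pos: [0.4982, 0.292, 0.0813]
tcp_rot: [[-0.983, -0.183, 0.027], [-0.183, 0.983, 0.0], [-0.026, -0.005, -1.0]]
wrist_force: [-0.0, -0.9, 0.7]
gripper_width: 0.001
```

```bash
cat > blk.py <<'E'
from tilt import *
s=telemetry.observe();p=s['tool_pos'];R=s['tcp_rot'];print(p,R.round(3).tolist(),s['wrist_force'],s['clock'])
c=shot('wrist','w9.png')
hsv=cv2.cvtColor(c['image'],cv2.COLOR_RGB2HSV)
m=cv2.inRange(hsv,(18,140,60),(34,255,255)); n,l,st,_=cv2.connectedComponentsWithStats(m)
for i in np.argsort(-st[1:,4])[:4]+1: print(st[i])
E
python3 blk.py
```

```text
[0.49822145 0.29201408 0.0812574 ] [[-0.983, -0.183, 0.027], [-0.183, 0.983, 0.0], [-0.026, -0.005, -1.0]] [-0.00742169 -0.88508223  0.72550799] 19.1
[ 247  163  152   68 7691]
[449 165   2   4   6]
[482 185   1   1   1]
```

The grip closed on nothing. I'll re-measure the block from near.

```bash
cat > blk2.py <<'E'
from tilt import *
c=shot('wrist')
hsv=cv2.cvtColor(c['image'],cv2.COLOR_RGB2HSV)
m=cv2.inRange(hsv,(18,140,60),(34,255,255)); n,l,st,_=cv2.connectedComponentsWithStats(m)
i=1+np.argmax(st[1:,4]); x0,y0,w,h,_=st[i]
print(st[i]); V=hsv[:,:,2]
print('mask rows (min,max,count,Vmed)')
for u in range(x0+3,x0+w,12):
    v=np.nonzero(l[:,u]==i)[0]; print(u,v.min(),v.max(),len(v),V[v,u][::max(1,len(v)//8)].tolist())
for r in range(y0-20,y0+h+30,8):
    d=np.nonzero(V[r,x0:x0+w]<60)[0]; print(r, (d.min()+x0,d.max()+x0,len(d)) if len(d) else None)
p=telemetry.observe()['tool_pos']
for z in (.026,.07): print(z,proj(c,[p[0],p[1],z]))
E
python3 blk2.py
```

```text
[ 247  164  152   69 7720]
mask rows (min,max,count,Vmed)
250 169 216 48 [129, 195, 197, 201, 198, 198, 197, 169]
262 165 232 68 [118, 200, 196, 196, 196, 196, 196, 200, 194]
274 165 232 68 [120, 197, 196, 198, 198, 199, 196, 199, 191]
286 164 232 69 [84, 198, 196, 195, 199, 196, 196, 192, 195]
298 165 194 30 [124, 126, 191, 195, 196, 196, 193, 191, 192, 192]
310 165 193 29 [124, 127, 193, 190, 198, 192, 193, 189, 193, 201]
322 165 193 29 [125, 127, 198, 192, 195, 194, 193, 199, 195, 203]
334 164 193 30 [100, 125, 173, 193, 197, 197, 197, 195, 199, 200]
346 164 194 31 [99, 123, 168, 201, 199, 195, 199, 196, 194, 197, 96]
358 164 231 68 [104, 200, 195, 197, 199, 154, 151, 152, 152]
370 164 231 68 [93, 198, 198, 197, 199, 145, 151, 151, 147]
382 164 231 68 [125, 203, 199, 194, 200, 199, 152, 149, 148]
394 167 228 62 [98, 197, 202, 196, 193, 187, 167, 141, 140]
144 None
152 None
160 None
168 None
176 None
184 None
192 None
200 (np.int64(296), np.int64(350), 55)
208 (np.int64(294), np.int64(352), 59)
216 (np.int64(292), np.int64(354), 63)
224 (np.int64(292), np.int64(355), 64)
232 (np.int64(292), np.int64(355), 64)
240 None
248 (np.int64(315), np.int64(321), 7)
256 (np.int64(294), np.int64(343), 28)
0.026 [317.90287214 204.88508836]
0.07 [317.52989213 230.08318819]
```

```bash
python3 -c "
from tilt import *
w=shot('wrist')['image'][130:400,180:460,::-1]; a=shot('scene')['image'][170:270,240:340,::-1]; d=shot('side')['image'][170:270,250:350,::-1]
r=lambda i,s:cv2.resize(i,s,interpolation=cv2.INTER_CUBIC)
cv2.imwrite('pics/m.png',np.hstack([r(w,(480,463)),np.vstack([r(a,(320,320)),r(d,(320,320))])[:463]] if 0 else [cv2.copyMakeBorder(r(w,(480,463)),0,137,0,0,0),np.vstack([r(a,(300,300)),r(d,(300,300))])]))
"
```

```text
(no output)
```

View pics/m.png

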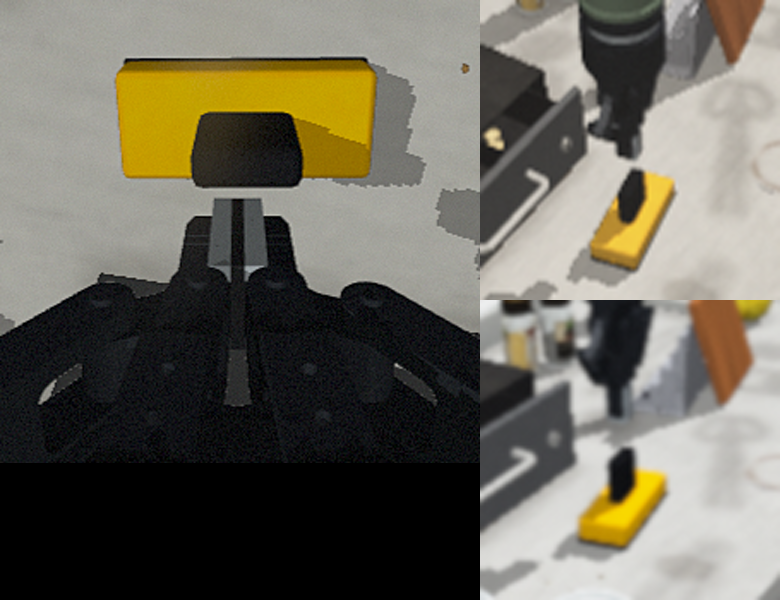

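The composite shows the block upright and undisturbed, with the shut fingers standing just behind (+x of) its handle. Their front edge is at about wrist row 245, so they lie some 15 mm further from the camera than the TCP suggests. The board's pad contact would have been marginal for the same reason. I'll regrasp 16 mm nearer.

Emit:
play_rows([
  [[0,0,0.02],0],
  [[-0.012,0.0002,0.035],0],
  [[-0.0272,0.0005,0.035],0],
  [[-0.0272,0.0005,0.035],0],
  [[-0.0272,0.0005,0.035],0],
], claw=-1)

```text
clock: 19.85
tool_pos: [0.4797, 0.2914, 0.0993]
tcp_rot: [[-0.983, -0.183, 0.022], [-0.183, 0.983, -0.002], [-0.021, -0.006, -1.0]]
wrist_force: [-0.7, 0.0, 0.0]
gripper_width: 0.844
```

Emit:
play_rows([
  [[0,0,-0.03],0],
  [[0,0,-0.06],0],
  [[0,0,-0.08],0],
  [[0,0,-0.095],0],
  [[0,0,-0.097],0],
  [[0,0,-0.097],0],
])

```text
clock: 20.45
tool_pos: [0.4799, 0.2914, 0.0411]
tcp_rot: [[-0.983, -0.183, 0.022], [-0.183, 0.983, -0.002], [-0.021, -0.006, -1.0]]
wrist_force: [0.2, -0.2, 0.7]
gripper_width: 0.998
```

Emit:
play_rows([
  [[0,0,0],0],
  [[0,0,0],0],
  [[0,0,0],0],
  [[0,0,0],0],
  [[0,0,0],0],
  [[0,0,0],0],
  [[0,0,0],0],
], claw=1, force=50)

```text
clock: 21.15
tool_pos: [0.4812, 0.2923, 0.0426]
tcp_rot: [[-0.983, -0.183, 0.025], [-0.183, 0.983, -0.0], [-0.025, -0.005, -1.0]]
wrist_force: [0.3, 1.1, 7.4]
gripper_width: 0.002
```

```bash
python3 blk2.py
```

```text
[  230   200   175    79 10297]
mask rows (min,max,count,Vmed)
233 208 245 38 [132, 198, 193, 191, 198, 195, 200, 196, 189, 157]
245 201 277 77 [118, 165, 192, 194, 197, 192, 193, 191, 192]
257 201 277 77 [114, 161, 195, 194, 196, 195, 195, 194, 194]
269 200 278 79 [76, 146, 193, 190, 193, 198, 191, 191, 193]
281 200 263 64 [77, 118, 191, 193, 191, 194, 191, 200]
293 200 236 37 [86, 127, 128, 195, 189, 190, 192, 189, 189, 200]
305 200 236 37 [80, 122, 127, 191, 191, 190, 187, 191, 191, 202]
317 200 236 37 [78, 117, 124, 193, 196, 193, 193, 191, 190, 205]
329 200 236 37 [75, 121, 124, 194, 189, 192, 192, 196, 194, 209]
341 200 236 37 [100, 121, 124, 194, 196, 193, 194, 189, 195, 213]
353 200 265 66 [98, 127, 194, 194, 190, 190, 149, 157, 95]
365 200 277 78 [99, 148, 194, 192, 196, 137, 144, 141, 144]
377 200 277 78 [96, 151, 195, 193, 192, 196, 145, 143, 148]
389 200 277 78 [96, 147, 189, 193, 197, 150, 151, 149, 142]
401 207 254 48 [83, 186, 191, 180, 172, 156, 133, 122]
180 None
188 None
196 None
204 None
212 None
220 None
228 None
236 None
244 (np.int64(286), np.int64(348), 63)
252 (np.int64(284), np.int64(350), 45)
260 (np.int64(282), np.int64(351), 46)
268 (np.int64(281), np.int64(353), 49)
276 (np.int64(279), np.int64(355), 52)
284 (np.int64(279), np.int64(354), 50)
292 (np.int64(280), np.int64(356), 71)
300 (np.int64(230), np.int64(404), 145)
308 (np.int64(230), np.int64(404), 175)
0.026 [317.89113776 226.62676962]
0.07 [317.44771901 263.08093278]
```

It closed on nothing again. The finger strip still covers the handle from row 248 on, which fits tips standing about 45 mm higher than nominal and closing above the handle top. I'll recentre on the handle and go lower in careful steps, watching the force.

Emit:
play_rows([
  [[0,0,0.03],0],
  [[0,0,0.06],0],
  [[0.012,0.0022,0.08],0],
  [[0.0213,0.004,0.08],0],
  [[0.0213,0.004,0.06],0],
  [[0.0213,0.004,0.03],0],
  [[0.0213,0.004,0],0],
  [[0.0213,0.004,-0.015],0],
  [[0.0213,0.004,-0.024],0],
  [[0.0213,0.004,-0.024],0],
], claw=-1)

```text
clock: 22.2
tool_pos: [0.4933, 0.2943, 0.027]
tcp_rot: [[-0.983, -0.183, 0.023], [-0.183, 0.983, -0.002], [-0.022, -0.006, -1.0]]
wrist_force: [0.2, 0.1, 1.0]
gripper_width: 1.001
```

Emit:
play_rows([
  [[0,0,-0.004],0],
  [[0,0,-0.008],0],
  [[0,0,-0.012],0],
  [[0,0,-0.012],0],
])

```text
clock: 22.6
tool_pos: [0.4932, 0.2943, 0.0198]
tcp_rot: [[-0.983, -0.183, 0.023], [-0.183, 0.983, -0.002], [-0.022, -0.006, -1.0]]
wrist_force: [-0.2, 0.1, -0.4]
gripper_width: 1.0
```

```bash
python3 blk2.py | tail -22; python3 -c "
from h import *
c=shot('wrist')
g=cv2.cvtColor(c['image'],cv2.COLOR_RGB2GRAY)
for r in range(190,400,10): print(r, g[r,130:510:8].tolist())"
```

```text
401 193 281 89 [77, 174, 196, 193, 199, 196, 150, 147, 117]
413 201 252 52 [83, 198, 197, 189, 180, 173, 157, 153, 130]
173 None
181 None
189 None
197 None
205 None
213 None
221 None
229 None
237 (np.int64(284), np.int64(351), 68)
245 (np.int64(281), np.int64(354), 74)
253 (np.int64(279), np.int64(355), 77)
261 (np.int64(218), np.int64(417), 89)
269 (np.int64(218), np.int64(417), 96)
277 (np.int64(218), np.int64(417), 101)
285 (np.int64(218), np.int64(417), 103)
293 (np.int64(218), np.int64(417), 104)
301 (np.int64(218), np.int64(417), 95)
309 (np.int64(218), np.int64(417), 5)
0.026 [317.73770536 243.55032444]
0.07 [317.09831151 290.61606544]
190 [164, 165, 163, 161, 162, 161, 164, 159, 158, 156, 162, 163, 166, 126, 127, 127, 127, 127, 84, 84, 88, 89, 89, 80, 87, 85, 84, 37, 36, 32, 37, 28, 34, 32, 36, 170, 165, 156, 163, 160, 166, 164, 164, 164, 164, 163, 166, 167]
200 [159, 166, 162, 162, 159, 160, 163, 160, 162, 160, 165, 163, 90, 88, 88, 94, 86, 90, 91, 99, 99, 98, 99, 98, 94, 91, 92, 90, 93, 90, 90, 87, 88, 88, 94, 86, 114, 166, 163, 164, 166, 168, 167, 160, 101, 163, 166, 165]

[... 3473 characters left out ...]
, 46, 47, 50, 45, 43, 44, 44, 31, 142, 146, 111, 104, 108, 141, 138, 134, 135, 144, 32, 22, 16, 15, 23, 14, 13, 16, 26, 14, 19, 18]
370 [31, 33, 19, 36, 20, 25, 8, 22, 9, 25, 18, 14, 28, 44, 44, 46, 57, 16, 14, 6, 17, 20, 17, 6, 20, 6, 22, 6, 23, 6, 19, 48, 44, 35, 143, 91, 28, 20, 16, 6, 13, 22, 10, 10, 18, 30, 26, 31]
380 [33, 30, 26, 25, 36, 10, 14, 18, 27, 29, 26, 10, 16, 49, 10, 29, 9, 5, 12, 26, 5, 20, 0, 16, 22, 15, 9, 16, 18, 25, 17, 20, 16, 3, 34, 14, 23, 21, 19, 16, 15, 17, 20, 10, 20, 26, 27, 22]
390 [148, 159, 158, 18, 22, 12, 6, 21, 12, 21, 20, 26, 19, 15, 12, 13, 27, 18, 8, 6, 7, 24, 5, 9, 10, 18, 8, 7, 7, 14, 12, 9, 9, 20, 15, 16, 12, 15, 26, 15, 25, 26, 11, 32, 7, 45, 39, 46]
```

With the pads open, the inner gap spans 195 px. That puts the tips about 140 mm from the camera instead of 176 mm, so the fingers end roughly 40 mm higher than the TCP figure says. I'll go down 8 mm more and close.

Emit:
play_rows([
  [[0,0,-0.004],0],
  [[0,0,-0.008],0],
  [[0,0,-0.013],0],
  [[0,0,-0.013],0],
])

```text
clock: 23.1
tool_pos: [0.493, 0.2942, 0.0116]
tcp_rot: [[-0.983, -0.183, 0.022], [-0.183, 0.983, -0.002], [-0.022, -0.006, -1.0]]
wrist_force: [0.4, -0.4, -0.2]
gripper_width: 1.002
```

Emit:
play_rows([
  [[0,0,0],0],
  [[0,0,0],0],
  [[0,0,0],0],
  [[0,0,0],0],
  [[0,0,0],0],
  [[0,0,0],0],
  [[0,0,0],0],
], claw=1, force=60)

```text
clock: 23.8
tool_pos: [0.4933, 0.294, 0.012]
tcp_rot: [[-0.983, -0.183, 0.023], [-0.183, 0.983, -0.002], [-0.022, -0.006, -1.0]]
wrist_force: [0.3, -2.1, 5.4]
gripper_width: 0.455
```

Gripped (width 0.455). I'll lift it and carry it to a spot short of the board's foot.

Emit:
play_rows([
  [[0,0,0.02],0],
  [[0,0,0.04],0],
  [[0,-0.03,0.05],0],
  [[0,-0.09,0.05],0.02],
  [[0.001,-0.16,0.05],0.04],
  [[0.002,-0.24,0.05],0.06],
  [[0.003,-0.32,0.05],0.08],
  [[0.004,-0.4,0.05],0.092],
  [[0.005,-0.47,0.05],0.092],
  [[0.005,-0.52,0.05],0.092],
  [[0.005,-0.554,0.05],0.092],
  [[0.005,-0.554,0.05],0.092],
])

```text
clock: 25.0
tool_pos: [0.4954, -0.041, 0.0422]
tcp_rot: [[-0.974, -0.225, 0.023], [-0.225, 0.974, -0.002], [-0.022, -0.007, -1.0]]
wrist_force: [-0.2, 0.0, -5.2]
gripper_width: 0.46
```

```bash
cat > bf.py <<'E'
from tilt import *
import sys
s=telemetry.observe();p=s['tool_pos'];R=s['tcp_rot'];zt=float(sys.argv[1])+.026
print(p,'yaw',np.arctan2(-R[0,1],R[1,1]),s['wrist_force'],s['clock'])
print('tcp s,t',(p[:2]-G)@N,(p[:2]-G)@T)
c=shot('wrist'); hsv=cv2.cvtColor(c['image'],cv2.COLOR_RGB2HSV)
m=cv2.inRange(hsv,(20,140,140),(34,255,255)); n,l,st,_=cv2.connectedComponentsWithStats(m)
i=1+np.argmax(st[1:,4]); print(st[i])
y=l==i
def line(us,get,z):
    P=np.array([onz(c,u,get(np.nonzero(y[:,u])[0]),z)[:2]-G for u in us]); S=P@N;Tt=P@T; k=np.polyfit(Tt,S,1); return k,Tt
x0,w=st[i][0],st[i][2]
us=[u for u in range(x0+8,x0+w-8,4)]
k,t=line(us,lambda v:v.min()-.5,zt); print('block front-top edge s %.4f slope %.4f'%(k[1],k[0]))
us=[u for u in us if (np.nonzero(y[:,u])[0].max()-np.nonzero(y[:,u])[0].min())>.9*st[i][3]-4]
if len(us)>3:
    k,t=line(us,lambda v:v.max()+.5,zt); print('block back-top edge s %.4f slope %.4f n %d'%(k[1],k[0],len(us)))
v,u=np.nonzero(y)
for col in (x0,x0+w-1):
    q=onz(c,col+(-.5 if col==x0 else .5),np.median(v[u==col]),zt)[:2]-G; print('side t %.4f'%(q@T))
b=cv2.inRange(hsv,(3,100,50),(17,255,255)); n,l2,st2,_=cv2.connectedComponentsWithStats(b); j=1+np.argmax(st2[1:,4]); print('wood',st2[j])
bm=l2==j
top=[(uu,np.nonzero(bm[:,uu])[0]) for uu in range(st2[j][0]+25,st2[j][0]+st2[j][2]-25,5)]
print([(a,int(r.min()),int(r.max())) for a,r in top if len(r)][::4])
print('expected foot edge px',proj(c,W(-.041,-.065,.0036)).round(1),proj(c,W(-.041,.065,.0036)).round(1))
E
python3 bf.py 0.03
```

```text
[ 0.49539899 -0.04103213  0.0422106 ] yaw 0.22666006592644225 [-0.21371996  0.03667625 -5.15250968] 25.0
tcp s,t -0.08642327252411963 -0.002358228948505645
[  215   198   208    92 11461]
block front-top edge s -0.1152 slope -0.0103
block back-top edge s -0.0636 slope -0.0115 n 8
side t -0.0554
side t 0.0515
wood [    4   234   224   166 15661]
[(29, 345, 399), (49, 303, 394), (69, 272, 379), (89, 267, 363), (109, 262, 348), (129, 256, 332), (149, 251, 317), (169, 246, 302), (189, 240, 297)]
expected foot edge px [232.9 271.3] [410.5 271.5]
```

Something wooden shows up on the left, where I did not expect it. I'll check the board's pose numerically in the scene and side views.

```bash
python3 -c "
from tilt import *
th=np.radians(15.5);a=np.array([np.sin(th),np.cos(th)]);b=np.array([a[1],-a[0]]);d=(.003+.097*a[0])/a[1]-.003;B=np.array([-d,0])
pts={'ffR':(B-.014*b,-.065),'ffL':(B-.014*b,.065),'shR':(B+.13*a-.014*b,-.065),'shL':(B+.13*a-.014*b,.065),'hR':(B+.19*a-.014*b,-.02),'hL':(B+.19*a-.014*b,.02)}
for n in ('scene','side'):
    c=shot(n); hsv=cv2.cvtColor(c['image'],cv2.COLOR_RGB2HSV)
    m=cv2.inRange(hsv,(3,120,40),(16,255,255)); m[:, :250]=0; m[:,430:]=0;m[:90]=0;m[270:]=0
    k,l,st,_=cv2.connectedComponentsWithStats(m)
    print(n,{q:proj(c,W(p[0],t,p[1])).round(0).astype(int).tolist() for q,(p,t) in pts.items()})
    for i in 1+np.argsort(-st[1:,4])[:4]:
        h=cv2.convexHull(np.argwhere(l==i)[:,::-1].astype(np.int32)); print(st[i].tolist(),cv2.approxPolyDP(h,2,True)[:,0].tolist())
c=shot('wrist'); print(c['image'][::40,::40].astype(int).tolist()[5:])
"
```

```text
scene {'ffR': [335, 170], 'ffL': [325, 192], 'shR': [327, 141], 'shL': [316, 163], 'hR': [319, 133], 'hL': [315, 140]}
[318, 121, 21, 40, 318] [[335, 160], [326, 147], [318, 126], [320, 121], [329, 128], [338, 144]]
[281, 128, 17, 17, 237] [[297, 138], [293, 143], [285, 144], [281, 140], [281, 132], [291, 128], [297, 133]]
[251, 152, 4, 1, 4] [[254, 152], [251, 152]]
[250, 148, 1, 3, 3] [[250, 150]]
side {'ffR': [341, 190], 'ffL': [332, 204], 'shR': [332, 158], 'shL': [322, 170], 'hR': [324, 146], 'hL': [321, 149]}
[324, 144, 21, 39, 225] [[342, 182], [332, 165], [325, 144], [334, 152], [342, 166]]
[288, 161, 16, 16, 114] [[303, 171], [293, 176], [288, 172], [288, 165], [298, 161], [302, 164]]
[324, 100, 4, 3, 11] [[327, 100], [324, 102]]
[[[165, 165, 155], [179, 177, 172], [200, 200, 190], [201, 199, 193], [195, 194, 185], [198, 194, 188], [140, 108, 0], [141, 111, 25], [146, 111, 25], [144, 109, 0], [142, 108, 0], [194, 193, 184], [173, 170, 164], [188, 183, 175], [195, 194, 186], [183, 182, 171]], [[170, 169, 162], [188, 186, 176], [195, 194, 187], [189, 186, 178], [174, 173, 165]
[... 207 characters left out ...]
 175], [157, 100, 55], [147, 95, 50], [126, 84, 43], [155, 97, 53], [20, 17, 26], [35, 33, 22], [22, 22, 22], [18, 15, 21], [134, 104, 0], [123, 126, 118], [130, 129, 124], [132, 129, 125], [130, 128, 124], [194, 192, 183]], [[142, 124, 18], [144, 94, 47], [142, 87, 47], [146, 91, 48], [30, 27, 37], [6, 11, 12], [16, 16, 15], [70, 72, 72], [75, 72, 74], [96, 98, 101], [17, 17, 19], [16, 14, 21], [17, 9, 21], [135, 135, 131], [137, 135, 128], [138, 138, 131]], [[194, 174, 17], [143, 92, 50], [152, 95, 53], [23, 18, 19], [155, 100, 55], [35, 37, 43], [7, 11, 13], [62, 62, 65], [97, 96, 97], [80, 83, 87], [20, 24, 28], [27, 29, 29], [28, 31, 32], [37, 38, 37], [140, 137, 131], [132, 133, 124]]]
```

The block's end clipped the board's edge on the way in: because of the guard's yaw, my path ran too close. I'll back the block away the way it came, set it down clear, and re-measure the board.

Emit:
play_rows([
  [[-0.03,-0.007,0],0],
  [[-0.06,-0.014,0],0],
  [[-0.08,0.04,0],0],
  [[-0.08,0.12,0],0],
  [[-0.08,0.2,0],0],
  [[-0.07,0.28,0],0],
  [[-0.06,0.36,0],0],
  [[-0.05,0.43,0],0],
  [[-0.05,0.5,0],0],
  [[-0.05,0.5,-0.03],0],
  [[-0.05,0.5,-0.047],0],
  [[-0.05,0.5,-0.05],0],
])

```text
clock: 26.4
tool_pos: [0.4654, 0.2633, 0.012]
tcp_rot: [[-0.973, -0.229, 0.022], [-0.229, 0.973, 0.0], [-0.022, -0.005, -1.0]]
wrist_force: [-4.6, 4.6, 6.4]
gripper_width: 0.456
```

Emit:
play_rows([
  [[0,0,-0.0015],0],
  [[0,0,-0.003],0],
  [[0,0,-0.003],0],
])

```text
clock: 26.7
tool_pos: [0.4655, 0.2634, 0.012]
tcp_rot: [[-0.973, -0.228, 0.023], [-0.228, 0.974, 0.001], [-0.023, -0.004, -1.0]]
wrist_force: [-2.7, 1.5, 7.4]
gripper_width: 0.456
```

Emit:
play_rows([
  [[0,0,0],0],
  [[0,0,0],0],
  [[0,0,0],0],
  [[0,0,0],0],
  [[0,0,0],0],
  [[0,0,0],0],
  [[0,0,0.06],0],
  [[0,0,0.12],0],
  [[0,0,0.2],0],
  [[0,-0.03,0.28],0],
  [[0.01,-0.1,0.35],0],
  [[0.02,-0.17,0.42],0],
], claw=-1)

```text
clock: 27.9
tool_pos: [0.4752, 0.1752, 0.2514]
tcp_rot: [[-0.973, -0.23, 0.025], [-0.23, 0.973, 0.002], [-0.024, -0.004, -1.0]]
wrist_force: [0.7, 0.5, 0.5]
gripper_width: 0.998
```

Emit:
play_rows([
  [[0.01,-0.08,0],0],
  [[0.03,-0.16,0],0],
  [[0.05,-0.24,0],0],
  [[0.07,-0.32,0],0],
  [[0.07,-0.32,0],0],
  [[0.07,-0.32,0],0],
])

```text
clock: 28.5
tool_pos: [0.5171, -0.0176, 0.251]
tcp_rot: [[-0.973, -0.228, 0.024], [-0.228, 0.974, 0.002], [-0.023, -0.003, -1.0]]
wrist_force: [0.7, 0.4, -0.2]
gripper_width: 1.002
```

```bash
cat > bd.py <<'E'
from tilt import *
s=telemetry.observe();print(s['tool_pos'],s['clock'])
c=shot('wrist','w11.png'); hsv=cv2.cvtColor(c['image'],cv2.COLOR_RGB2HSV)
m=cv2.inRange(hsv,(3,100,50),(18,255,255)); k,l,st,_=cv2.connectedComponentsWithStats(m); i=1+np.argmax(st[1:,4]); b=(l==i).astype(np.uint8)
print('wrist',st[i].tolist(),cv2.approxPolyDP(max(cv2.findContours(b,0,2)[0],key=cv2.contourArea),3.5,True)[:,0].tolist())
for n in ('scene','side'):
    c2=shot(n); hsv=cv2.cvtColor(c2['image'],cv2.COLOR_RGB2HSV)
    m=cv2.inRange(hsv,(3,120,40),(16,255,255)); m[:, :250]=0; m[:,430:]=0;m[:90]=0;m[270:]=0
    k,l,st,_=cv2.connectedComponentsWithStats(m)
    for i in 1+np.argsort(-st[1:,4])[:2]:
        print(n,st[i].tolist(),cv2.approxPolyDP(max(cv2.findContours((l==i).astype(np.uint8),0,2)[0],key=cv2.contourArea),1.5,True)[:,0].tolist())
E
python3 bd.py
```

```text
[ 0.5170758  -0.01760458  0.25104155] 28.5
wrist [140, 143, 119, 151, 10080] [[254, 143], [164, 169], [140, 249], [146, 254], [177, 247], [170, 293], [186, 271], [196, 270], [205, 258], [214, 258], [218, 235], [258, 224], [258, 148]]
scene [318, 122, 26, 49, 460] [[319, 122], [318, 126], [326, 138], [326, 147], [342, 170], [342, 149], [329, 128], [325, 129], [321, 122]]
scene [281, 128, 17, 17, 238] [[282, 130], [282, 142], [292, 144], [297, 138], [297, 133], [291, 128]]
side [324, 144, 25, 47, 291] [[325, 144], [324, 146], [332, 159], [332, 165], [348, 190], [347, 177], [334, 156], [334, 152]]
side [288, 161, 16, 16, 117] [[293, 161], [300, 163], [298, 167], [294, 167], [296, 170], [300, 166], [302, 171], [299, 174], [296, 174], [294, 170], [292, 171], [288, 167], [291, 162], [288, 165], [288, 172], [296, 176], [303, 171], [303, 166], [300, 162]]
```

The picture limit is reached, so I'll go on with numbers. I'll fit the displaced board's pose from its corner pixels.

```bash
cat > pose.py <<'E'
from tilt import *
def Bp(p,q):  # p: s,t of back-foot-edge centre, yaw (rel guard), tilt ; q: board-frame (x from back face, y, z)
    s,t,ps,th=p; a=np.array([np.sin(th),np.cos(th)]); b=np.array([a[1],-a[0]])
    r=q[2]*a+q[0]*b; n=np.array([np.cos(ps),np.sin(ps)]); tt=np.array([-n[1],n[0]])
    st=np.array([s,t])+r[0]*n+q[1]*tt
    return W(st[0],st[1],r[1])
def fit(obs,p0=(-.027,-.04,0,.27)):
    f=lambda p:np.concatenate([proj(c,Bp(p,q))-u for c,q,u in obs])
    o=least_squares(f,p0,loss='soft_l1'); return o.x,f(o.x)
F,K=-.014,0.
E
python3 -c "
from pose import *
c=shot('wrist');a=shot('scene');d=shot('side')
w=[(c,(F,-.064,.001),(163,169)),(c,(F,.064,.001),(256,143)),(c,(K,-.064,.129),(146,255)),(c,(K,.064,.129),(258.5,225))]
x,r=fit(w);print(x,np.degrees(x[2:]),r.round(1))
ws=w+[(a,(F,.065,.0),(342.5,170.5)),(d,(F,.065,0),(348,190.5)),(a,(F,-.02,.19),(319,121.5)),(a,(F,.065,.13),(326,147))]
x,r=fit(ws);print(x,np.degrees(x[2:]),r.round(1))
P=[Bp(x,(-.007,0,z)) for z in (0,.18,.19)];print(np.round(P,4))
print([ (n,((Bp(x,(F,y,0))[:2]-G)@T).round(4),((Bp(x,(F,y,0))[:2]-G)@N).round(4)) for n,y in (('R',-.065),('L',.065))])
"
```

```text
[-0.0455046  -0.12042679  0.28137349  0.46444294] [16.12151326 26.61062042] [ 0.5  0.1 -0.2 -0.7 -1.   0.3  0.6  0.2]
[-0.04561264 -0.12056533  0.27630214  0.47838642] [15.83094666 27.40952271] [ 0.3 -0.1 -0.2 -0.4 -0.5  1.   0.9  1.5  1.3  1.4  1.6  0.   2.2 -1.4
  2.3 -0.6]
[[ 0.5567 -0.1498  0.0032]
 [ 0.6291 -0.1096  0.163 ]
 [ 0.6332 -0.1074  0.1719]]
[('R', np.float64(-0.1865), np.float64(-0.0398)), ('L', np.float64(-0.0614), np.float64(-0.0753))]
```

```bash
python3 -c "
from pose import *
import pickle
a=pickle.load(open('c0.pkl','rb'))['scene']
for p in [(286,112),(300,112),(294,60),(318,120),(345,118)]: print(p,onz(a,*p,0).round(3),onz(a,*p,.15).round(3))
x=(-.0456,-.1206,.276,.478)
for z in (.165,.172,.178): print(Bp(x,(-.007,0,z)).round(4))
s=telemetry.observe();print(s['tool_pos'],np.arctan2(-s['tcp_rot'][0,1],s['tcp_rot'][1,1]))
"
```

```text
(286, 112) [ 0.949 -0.342  0.   ] [ 0.801 -0.142  0.15 ]
(300, 112) [ 0.894 -0.375  0.   ] [ 0.756 -0.169  0.15 ]
(294, 60) [ 1.218 -0.816  0.   ] [ 1.027 -0.539  0.15 ]
(318, 120) [ 0.79 -0.36  0.  ] [ 0.668 -0.157  0.15 ]
(345, 118) [ 0.695 -0.436 -0.   ] [ 0.588 -0.22   0.15 ]
[ 0.6231 -0.113   0.1497]
[ 0.6259 -0.1115  0.1559]
[ 0.6283 -0.1101  0.1613]
[ 0.5170327  -0.01550157  0.25146807] 0.23451757042587407
```

Emit:
play_rows([
  [[0.06,-0.05,0],0.2],
  [[0.12,-0.1,0],0.4],
  [[0.183,-0.159,0],0.545],
  [[0.183,-0.159,-0.06],0.545],
  [[0.183,-0.159,-0.12],0.545],
  [[0.183,-0.159,-0.18],0.545],
  [[0.183,-0.159,-0.215],0.545],
  [[0.183,-0.159,-0.224],0.545],
  [[0.183,-0.159,-0.224],0.545],
])

```text
clock: 29.7
tool_pos: [0.6268, -0.1101, 0.1167]
tcp_rot: [[-0.873, -0.487, 0.022], [-0.487, 0.874, 0.009], [-0.023, -0.003, -1.0]]
wrist_force: [1.4, -0.0, 0.0]
gripper_width: 1.003
```

```bash
python3 bd.py | head -2; python3 -c "
from pose import *
c=shot('wrist');x=(-.0456,-.1206,.276,.478)
print([proj(c,Bp(x,q)).round(0).tolist() for q in ((F,-.02,.19),(F,.02,.19),(K,.02,.19),(K,-.02,.19),(F,-.065,0),(F,.065,0),(K,-.065,.13),(K,.065,.13))]);print(telemetry.observe()['wrist_force'])"
```

```text
[ 0.62678772 -0.11011116  0.11668947] 29.7
wrist [195, 79, 236, 232, 34013] [[237, 79], [196, 188], [198, 201], [204, 206], [275, 207], [264, 292], [270, 309], [351, 309], [356, 289], [349, 208], [423, 207], [430, 196], [395, 82]]
[[269.0, 299.0], [367.0, 299.0], [364.0, 314.0], [273.0, 313.0], [240.0, 79.0], [400.0, 79.0], [205.0, 211.0], [434.0, 212.0]]
[0.85974996 0.50770993 0.51448652]
```

The handle spans columns 264–356. I'll shift 3.5 mm and close firmly with a deep bite, then lift away from the guard, square up and carry it back to mid-guard.

Emit:
play_rows([
  [[0.003,-0.005,0],0],
  [[0.003,-0.005,0],0],
  [[0.003,-0.005,0],0],
  [[0.003,-0.005,0],0],
  [[0.003,-0.005,0],0],
  [[0.003,-0.005,0],0],
  [[0.003,-0.005,0],0],
], claw=1, force=80)

```text
clock: 30.6
tool_pos: [0.63, -0.1137, 0.1194]
tcp_rot: [[-0.874, -0.486, 0.027], [-0.486, 0.874, 0.008], [-0.028, -0.006, -1.0]]
wrist_force: [0.0, 1.4, 4.4]
gripper_width: 0.451
```

Emit:
play_rows([
  [[-0.01,-0.005,0.02],0],
  [[-0.025,-0.014,0.045],0],
  [[-0.045,-0.025,0.07],0],
  [[-0.06,-0.033,0.083],0],
  [[-0.06,0,0.083],-0.14],
  [[-0.055,0.05,0.083],-0.28],
  [[-0.05,0.1,0.083],-0.42],
  [[-0.045,0.14,0.083],-0.556],
  [[-0.0395,0.167,0.083],-0.556],
  [[-0.0395,0.167,0.083],-0.556],
])

```text
clock: 31.6
tool_pos: [0.6064, -0.0121, 0.1697]
tcp_rot: [[-0.973, -0.231, 0.029], [-0.231, 0.973, 0.001], [-0.028, -0.006, -1.0]]
wrist_force: [0.3, -0.3, -3.4]
gripper_width: 0.452
```

```bash
python3 bd.py | head -2; python3 -c "
from pose import *
s=telemetry.observe();print(s['wrist_force'],(s['tool_pos'][:2]-G)@N,(s['tool_pos'][:2]-G)@T)"
```

```text
[ 0.60638526 -0.01209352  0.16967488] 31.6
wrist [204, 78, 232, 228, 32847] [[243, 79], [205, 185], [208, 201], [283, 205], [274, 281], [276, 302], [361, 302], [355, 205], [427, 205], [435, 193], [399, 80]]
[-0.48810372 -0.9173538  -3.865511  ] 0.02740709059057646 -0.0018181657087451997
```

```bash
cat > air.py <<'E'
from pose import *
def corners(c):
    hsv=cv2.cvtColor(c['image'],cv2.COLOR_RGB2HSV)
    m=cv2.inRange(hsv,(3,100,50),(18,255,255)); k,l,st,_=cv2.connectedComponentsWithStats(m); i=1+np.argmax(st[1:,4]); b=l==i
    x0,y0,w,h,_=st[i]; mid=x0+w//2
    col=lambda u:np.nonzero(b[:,u])[0]; row=lambda v:np.nonzero(b[v])[0]
    f=row(y0+6); q=lambda us,g:np.median([g(col(u)) for u in us])
    L,R=f.min(),f.max()
    vL=q(range(L+15,L+35,3),np.min)-.5; vR=q(range(R-35,R-14,3),np.min)-.5
    sL=q(range(x0+25,x0+45,3),np.max)+.5; sR=q(range(x0+w-45,x0+w-24,3),np.max)+.5
    s0=int(min(sL,sR))-8; g=row(s0)
    return dict(foot=(L,R,vL,vR),sh=(g.min(),g.max(),sL,sR),hand=(h+y0-.5))
def solve(c,zoff=None):
    o=corners(c); L,R,vL,vR=o['foot']; a,b,sL,sR=o['sh']; print(o)
    def f(p):
        z=p[4] if zoff is None else zoff
        P=lambda q:proj(c,Bp(p[:4],q)+[0,0,z])
        r=[P((F,-.045,.001))[1]-vL,P((F,.045,.001))[1]-vR,P((-.001,-.045,.13))[1]-sL-1,P((-.001,.045,.13))[1]-sR-1,
           P((-.001,0,.19))[1]-o['hand']-1, P((F,-.065,.006))[0]-L,P((F,.065,.006))[0]-R,P((-.004,-.065,.125))[0]-a,P((-.004,.065,.125))[0]-b]
        return r
    p=least_squares(f,[-.04,0,0,.3,.02 if zoff is None else 0],x_scale=[.01,.01,.1,.1,.01])
    x=p.x; print('back foot s %.4f t %.4f yaw %.2f tilt %.2f z %.4f'%(x[0],x[1],*np.degrees(x[2:4]),x[4]),'res',np.round(p.fun,1))
    return x
if __name__=='__main__':
    import sys
    s=telemetry.observe();p=s['tool_pos'];print('tcp s %.4f t %.4f z %.4f'%((p[:2]-G)@N,(p[:2]-G)@T,p[2]),s['wrist_force'].round(1),s['clock'])
    solve(shot('wrist'),float(sys.argv[1]) if len(sys.argv)>1 else None)
E
python3 air.py
```

```text
tcp s 0.0274 t -0.0018 z 0.1694 [-0.5 -0.9 -3.9] 31.75
{'foot': (np.int64(241), np.int64(400), np.float64(77.5), np.float64(78.5)), 'sh': (np.int64(206), np.int64(434), np.float64(203.5), np.float64(205.5)), 'hand': np.float64(305.5)}
back foot s -0.0490 t -0.0004 yaw -0.42 tilt 26.93 z 0.0485 res [ 0.2  0.2  0.3 -0.1 -0.4 -1.1  1.6  0.1 -0.5]
```

The fit is excellent: tilt 26.9°, yaw −0.4°, centred at t = −0.4 mm, foot 48.5 mm up. I'll set the foot down in front, ease the grip and pivot back to about 15.5°.

Emit:
play_rows([
  [[-0.008,-0.002,-0.02],0],
  [[-0.016,-0.004,-0.045],0],
  [[-0.016,-0.004,-0.065],0],
  [[-0.016,-0.004,-0.077],0],
  [[-0.016,-0.004,-0.081],0],
  [[-0.016,-0.004,-0.083],0],
  [[-0.016,-0.004,-0.083],0],
])

```text
clock: 32.5
tool_pos: [0.5968, -0.0172, 0.12]
tcp_rot: [[-0.973, -0.227, 0.029], [-0.227, 0.974, -0.001], [-0.028, -0.007, -1.0]]
wrist_force: [-0.3, 0.2, -3.7]
gripper_width: 0.453
```

Emit:
play_rows([
  [[0,0,-0.0005],0],
  [[0,0,-0.0005],0],
  [[-0.008,-0.002,0.002],0],
  [[-0.016,-0.0038,0.005],0],
  [[-0.024,-0.0056,0.008],0],
  [[-0.032,-0.0075,0.0105],0],
  [[-0.04,-0.0093,0.013],0],
  [[-0.048,-0.0112,0.0153],0],
  [[-0.0545,-0.0127,0.0172],0],
  [[-0.0545,-0.0127,0.0172],0],
], force=25)

```text
clock: 33.5
tool_pos: [0.5635, -0.0249, 0.1305]
tcp_rot: [[-0.973, -0.227, 0.029], [-0.227, 0.974, -0.001], [-0.028, -0.007, -1.0]]
wrist_force: [0.6, 0.1, -3.4]
gripper_width: 0.452
```

```bash
python3 air.py 0
```

```text
tcp s -0.0164 t -0.0022 z 0.1305 [ 0.6  0.1 -3.4] 33.5
{'foot': (np.int64(241), np.int64(400), np.float64(77.5), np.float64(78.5)), 'sh': (np.int64(206), np.int64(434), np.float64(203.5), np.float64(205.5)), 'hand': np.float64(305.5)}
back foot s -0.0919 t -0.0008 yaw -0.41 tilt 28.89 z 0.0000 res [ 1.9  1.7  1.1  0.5 -5.7  1.6 -1.2  7.3 -7.6]
```

The foot wasn't touching yet, so the grip held it rigid. I'll go back over and down until I feel contact.

Emit:
play_rows([
  [[0.025,0.006,0],0],
  [[0.0487,0.0114,0],0],
  [[0.0487,0.0114,-0.01],0],
  [[0.0487,0.0114,-0.017],0],
  [[0.0487,0.0114,-0.019],0],
  [[0.0487,0.0114,-0.021],0],
  [[0.0487,0.0114,-0.0225],0],
  [[0.0487,0.0114,-0.0235],0],
])

```text
clock: 34.35
tool_pos: [0.595, -0.0175, 0.119]
tcp_rot: [[-0.973, -0.227, 0.035], [-0.227, 0.974, 0.0], [-0.034, -0.008, -0.999]]
wrist_force: [2.8, 3.3, 10.6]
gripper_width: 0.447
```

Emit:
play_rows([
  [[-0.008,-0.0019,0.0015],0],
  [[-0.016,-0.0038,0.0045],0],
  [[-0.024,-0.0056,0.0075],0],
  [[-0.032,-0.0075,0.0102],0],
  [[-0.04,-0.0093,0.0126],0],
  [[-0.048,-0.0112,0.0148],0],
  [[-0.055,-0.0128,0.0165],0],
  [[-0.055,-0.0128,0.0165],0],
])

```text
clock: 35.15
tool_pos: [0.5613, -0.0253, 0.129]
tcp_rot: [[-0.973, -0.226, 0.034], [-0.227, 0.974, 0.0], [-0.034, -0.008, -0.999]]
wrist_force: [-1.1, 0.1, -3.9]
gripper_width: 0.446
```

```bash
python3 air.py 0;python3 air.py
```

```text
tcp s -0.0187 t -0.0021 z 0.1290 [-1.1  0.1 -3.9] 35.15
{'foot': (np.int64(241), np.int64(400), np.float64(77.5), np.float64(78.5)), 'sh': (np.int64(206), np.int64(434), np.float64(203.5), np.float64(205.5)), 'hand': np.float64(305.5)}
back foot s -0.0936 t -0.0007 yaw -0.44 tilt 28.18 z 0.0000 res [ 1.6  1.3  1.   0.3 -4.7  1.1 -0.6  5.9 -6.2]
tcp s -0.0182 t -0.0022 z 0.1290 [ 1.4 -1.1 -4.3] 35.2
{'foot': (np.int64(241), np.int64(400), np.float64(77.5), np.float64(78.5)), 'sh': (np.int64(206), np.int64(434), np.float64(203.5), np.float64(205.5)), 'hand': np.float64(305.5)}
back foot s -0.0937 t -0.0007 yaw -0.47 tilt 26.55 z 0.0076 res [ 0.3  0.1  0.3 -0.1 -0.4 -1.1  1.6  0.1 -0.5]
```

The deep grip holds the angle rigidly, so I'll use that. I'll lean the board at its present 27° with the foot further out, then use the square face of the block to push the foot in until the tilt is 15°. That also leaves the block against the foot.

Emit:
play_rows([
  [[0.02,0.0047,0.003],0],
  [[0.04,0.0094,0.003],0],
  [[0.06,0.014,0.003],0],
  [[0.0714,0.0167,0.003],0],
  [[0.0714,0.0167,-0.004],0],
  [[0.0714,0.0167,-0.009],0],
  [[0.0714,0.0167,-0.012],0],
  [[0.0714,0.0167,-0.0135],0],
  [[0.0714,0.0167,-0.0135],0],
])

```text
clock: 36.15
tool_pos: [0.6042, -0.0153, 0.1208]
tcp_rot: [[-0.973, -0.226, 0.034], [-0.227, 0.974, 0.0], [-0.033, -0.008, -0.999]]
wrist_force: [-0.8, -0.4, -4.3]
gripper_width: 0.451
```

```bash
python3 air.py
```

```text
tcp s 0.0253 t -0.0022 z 0.1208 [-0.8 -0.4 -4.3] 36.15
{'foot': (np.int64(241), np.int64(400), np.float64(77.5), np.float64(77.5)), 'sh': (np.int64(205), np.int64(435), np.float64(203.5), np.float64(204.5)), 'hand': np.float64(305.5)}
back foot s -0.0506 t -0.0009 yaw -0.19 tilt 26.35 z 0.0004 res [ 0.1  0.4  0.1 -0.1 -0.3 -1.7  1.7  0.4 -0.4]
```

Emit:
play_rows([
  [[0.001,0,-0.002],0],
  [[0.001,0,-0.003],0],
  [[0.001,0,-0.003],0],
])

```text
clock: 36.5
tool_pos: [0.6046, -0.0153, 0.1198]
tcp_rot: [[-0.973, -0.227, 0.034], [-0.227, 0.974, -0.0], [-0.033, -0.008, -0.999]]
wrist_force: [-2.3, -0.8, 3.7]
gripper_width: 0.449
```

Emit:
play_rows([
  [[0,0,0],0],
  [[0,0,0],0],
  [[0,0,0],0],
  [[0,0,0],0],
  [[0,0,0],0],
  [[0,0,0],0],
  [[0,0,0.07],0],
  [[0,0,0.14],0],
  [[-0.02,0.05,0.18],0],
  [[-0.05,0.12,0.18],0],
], claw=-1)

```text
clock: 37.5
tool_pos: [0.5776, 0.0562, 0.2323]
tcp_rot: [[-0.974, -0.223, 0.044], [-0.223, 0.975, 0.0], [-0.043, -0.01, -0.999]]
wrist_force: [1.3, 1.3, 0.2]
gripper_width: 1.003
```

```bash
python3 bd.py; python3 -c "
from pose import *
c=shot('wrist')
for d in (24,26,28):
  t=np.radians(d); dd=(.003+.097*np.sin(t))/np.cos(t)-.003
  print(d,[proj(c,Bp((-dd,-.001,0,t),q)).round(0).tolist() for q in ((F,-.064,.001),(F,.064,.001),(K,-.064,.13),(K,.064,.13))])
"
```

```text
[0.57755966 0.05617658 0.23226717] 37.5
wrist [164, 86, 147, 137, 13365] [[307, 86], [199, 87], [164, 160], [169, 169], [211, 170], [197, 211], [201, 221], [246, 221], [258, 169], [306, 169]]
scene [309, 137, 31, 55, 830] [[312, 137], [309, 143], [316, 154], [313, 165], [330, 191], [339, 169], [326, 144], [321, 148], [314, 137]]
scene [281, 128, 17, 17, 237] [[282, 130], [282, 142], [292, 144], [297, 138], [296, 132], [291, 128]]
side [316, 152, 30, 53, 648] [[318, 152], [316, 155], [323, 168], [320, 175], [336, 204], [345, 189], [331, 163], [326, 164], [320, 152]]
side [288, 161, 16, 16, 114] [[293, 161], [300, 163], [298, 167], [294, 167], [296, 170], [300, 166], [302, 169], [297, 174], [297, 172], [295, 173], [289, 169], [291, 162], [288, 165], [288, 172], [296, 176], [303, 171], [303, 166], [300, 162]]
24 [[196.0, 97.0], [308.0, 97.0], [160.0, 179.0], [304.0, 179.0]]
26 [[196.0, 93.0], [308.0, 94.0], [161.0, 178.0], [304.0, 179.0]]
28 [[195.0, 90.0], [308.0, 90.0], [162.0, 177.0], [304.0, 178.0]]
```

The board is leaning squarely (foot corners at rows 87 and 86). Now I'll fetch the block.

Emit:
play_rows([
  [[-0.045,0.07,0],0.007],
  [[-0.09,0.14,-0.03],0.007],
  [[-0.13,0.21,-0.07],0.007],
  [[-0.16,0.28,-0.13],0.007],
  [[-0.187,0.345,-0.19],0.007],
  [[-0.187,0.345,-0.25],0.007],
  [[-0.187,0.345,-0.31],0.007],
  [[-0.187,0.345,-0.35],0.007],
  [[-0.187,0.345,-0.367],0.007],
  [[-0.187,0.345,-0.367],0.007],
])

```text
clock: 38.7
tool_pos: [0.462, 0.2632, 0.0064]
tcp_rot: [[-0.972, -0.231, 0.032], [-0.231, 0.973, -0.002], [-0.031, -0.009, -0.999]]
wrist_force: [0.1, -0.2, 0.3]
gripper_width: 0.998
```

Emit:
play_rows([
  [[0,0,0],0],
  [[0,0,0],0],
  [[0,0,0],0],
  [[0,0,0],0],
  [[0,0,0],0],
  [[0,0,0],0],
], claw=1, force=60)

```text
clock: 39.3
tool_pos: [0.463, 0.2632, 0.0079]
tcp_rot: [[-0.972, -0.231, 0.035], [-0.232, 0.973, -0.001], [-0.033, -0.009, -0.999]]
wrist_force: [-0.6, -2.9, 6.2]
gripper_width: 0.461
```

```bash
python3 bf.py 0
```

```text
[0.46302633 0.26319933 0.00790355] yaw 0.23352152787142336 [-0.64765066 -2.87976898  6.161837  ] 39.3
tcp s,t -0.048464070286665266 0.3012268060888128
[ 213  210  213   87 9331]
block front-top edge s -0.0710 slope 0.0013
block back-top edge s -0.0227 slope -0.0075 n 4
side t 0.2483
side t 0.3553
wood [517 266   5   5  11]
[]
expected foot edge px [-291.3  241.6] [-76.9 243.3]
```

The block sits square in the grip: centre +1.6 mm in s and +0.6 mm in t from the TCP. This time I'll carry it high (70 mm, over the bell's height), parallel to the guard and well in front of the board.

Emit:
play_rows([
  [[-0.01,-0.002,0.04],0],
  [[-0.045,-0.01,0.085],0],
  [[-0.083,-0.0195,0.117],-0.006],
  [[-0.072,-0.068,0.117],-0.006],
  [[-0.054,-0.142,0.117],-0.006],
  [[-0.037,-0.215,0.117],-0.006],
  [[-0.02,-0.289,0.117],-0.006],
  [[-0.002,-0.362,0.117],-0.006],
  [[0.013,-0.43,0.117],-0.006],
  [[0.025,-0.48,0.117],-0.006],
  [[0.0318,-0.509,0.117],-0.006],
  [[0.0318,-0.509,0.117],-0.006],
])

```text
clock: 40.55
tool_pos: [0.4821, -0.0443, 0.0779]
tcp_rot: [[-0.974, -0.225, 0.035], [-0.225, 0.974, -0.002], [-0.033, -0.01, -0.999]]
wrist_force: [0.1, 0.5, -6.0]
gripper_width: 0.454
```

```bash
python3 bf.py 0.07; python3 bd.py | tail -4
```

```text
[ 0.48214608 -0.04426648  0.07792788] yaw 0.2272612756171847 [ 0.10819634  0.5091313  -5.99126747] 40.55
tcp s,t -0.10006459340634906 -0.0024805819735895375
[  213   205   213    92 10474]
block front-top edge s -0.1255 slope 0.0063
block back-top edge s -0.0767 slope -0.0042 n 4
side t -0.0554
side t 0.0517
wood [ 263  324  111   43 3438]
[(288, 331, 360), (308, 331, 364), (328, 331, 364), (348, 331, 360)]
expected foot edge px [245.6 261.3] [398.2 261.7]
scene [309, 137, 29, 55, 788] [[312, 137], [309, 143], [316, 154], [313, 165], [330, 191], [336, 179], [334, 171], [337, 165], [326, 144], [321, 148], [314, 137]]
scene [281, 128, 17, 17, 238] [[282, 130], [282, 142], [292, 144], [297, 138], [297, 133], [291, 128]]
side [316, 152, 30, 53, 639] [[318, 152], [316, 155], [323, 168], [320, 175], [337, 204], [345, 188], [340, 185], [340, 179], [331, 163], [326, 164], [320, 152]]
side [288, 161, 16, 16, 100] [[293, 161], [298, 161], [300, 163], [299, 167], [302, 168], [301, 172], [296, 174], [288, 167], [291, 162], [288, 165], [288, 172], [296, 176], [303, 171], [303, 166], [300, 162]]
```

The board is unchanged and the block is over its lane. Lowering to about 2 mm above the worktop.

Emit:
play_rows([
  [[0,0.001,-0.03],0.006],
  [[0,0.001,-0.06],0.006],
  [[0,0.001,-0.085],0.006],
  [[0,0.001,-0.105],0.006],
  [[0,0.001,-0.113],0.006],
  [[0,0.001,-0.113],0.006],
])

```text
clock: 41.35
tool_pos: [0.4808, -0.0399, 0.0096]
tcp_rot: [[-0.972, -0.233, 0.032], [-0.234, 0.972, -0.001], [-0.031, -0.008, -0.999]]
wrist_force: [0.0, -0.2, -5.0]
gripper_width: 0.457
```

```bash
python3 bf.py 0.002 | head -7; python3 bd.py | tail -4
```

```text
[ 0.48075021 -0.03993111  0.00964727] yaw 0.2355855950189916 [ 0.014359   -0.2196991  -4.98123184] 41.35
tcp s,t -0.10043352613042718 0.002059003793441005
[  213   205   213    92 10762]
block front-top edge s -0.1267 slope -0.0099
block back-top edge s -0.0774 slope -0.0085 n 5
side t -0.0509
side t 0.0559
scene [309, 137, 31, 55, 836] [[312, 137], [309, 143], [316, 154], [313, 165], [330, 191], [339, 173], [339, 168], [326, 144], [323, 144], [321, 148], [314, 137]]
scene [281, 128, 17, 17, 237] [[282, 130], [281, 140], [283, 143], [291, 144], [296, 140], [297, 133], [293, 129], [287, 128]]
side [316, 152, 30, 53, 642] [[318, 152], [316, 155], [323, 168], [320, 175], [337, 204], [345, 189], [331, 163], [326, 164], [320, 152]]
side [288, 162, 16, 15, 111] [[291, 162], [288, 165], [288, 172], [293, 176], [299, 175], [303, 171], [302, 164], [299, 162], [300, 164], [295, 167], [294, 170], [300, 167], [302, 171], [296, 174], [296, 172], [289, 168]]
```

Now I'll push slowly, correcting 3.5 mm laterally and the small yaw first.

Emit:
play_rows([
  [[0.0013,-0.0057,0],-0.01],
  [[0.007,-0.0044,0],-0.01],
  [[0.012,-0.0032,0],-0.01],
  [[0.017,-0.002,0],-0.01],
  [[0.022,-0.0009,0],-0.01],
  [[0.027,0.0003,0],-0.01],
  [[0.032,0.0015,0],-0.01],
  [[0.037,0.0027,0],-0.01],
  [[0.042,0.0038,0],-0.01],
  [[0.047,0.005,0],-0.01],
  [[0.05,0.0057,0],-0.01],
  [[0.05,0.0057,0],-0.01],
])

```text
clock: 42.75
tool_pos: [0.5127, -0.0371, 0.0109]
tcp_rot: [[-0.973, -0.228, 0.036], [-0.228, 0.974, -0.001], [-0.035, -0.009, -0.999]]
wrist_force: [-1.5, 0.0, -6.6]
gripper_width: 0.456
```

```bash
python3 bf.py 0.002 | head -7; python3 bd.py | tail -4;python3 -c "
from pose import *
a=shot('scene');d=shot('side')
for g in (14,16,18,20):
  t=np.radians(g); dd=(.003+.097*np.sin(t))/np.cos(t)-.003
  print(g,[[proj(c,Bp((-dd,-.001,0,t),q)).round(0).tolist() for q in ((F,.065,0),(F,.065,.13),(F,.02,.19),(F,-.065,.13))] for c in (a,d)])"
```

```text
[ 0.5126892  -0.03711041  0.01090547] yaw 0.22964127112620383 [-1.51217758  0.02660865 -6.59943206] 42.75
tcp s,t -0.06869436649424032 -0.0024886428208759953
[  213   205   213    92 10132]
block front-top edge s -0.0927 slope 0.0064
side t -0.0557
side t 0.0519
wood [ 263  324  111   43 3399]
scene [313, 134, 19, 57, 640] [[316, 134], [313, 141], [317, 155], [313, 163], [321, 189], [323, 190], [331, 171], [331, 162], [326, 143], [323, 142], [321, 144]]
scene [281, 128, 17, 17, 237] [[282, 130], [281, 140], [283, 143], [291, 144], [296, 140], [297, 133], [293, 129], [287, 128]]
side [319, 148, 20, 56, 551] [[321, 148], [319, 152], [324, 166], [320, 173], [326, 196], [330, 203], [332, 202], [331, 197], [338, 186], [331, 161], [326, 160], [323, 148]]
side [288, 162, 16, 15, 106] [[291, 162], [288, 165], [288, 172], [293, 176], [299, 175], [303, 171], [302, 164], [299, 162], [300, 166], [294, 167], [296, 169], [300, 166], [302, 169], [299, 174], [296, 174], [289, 168]]
14 [[[324.0, 192.0], [316.0, 163.0], [316.0, 140.0], [327.0, 141.0]], [[331.0, 204.0], [322.0, 170.0], [321.0, 149.0], [332.0, 158.0]]]
16 [[[325.0, 192.0], [316.0, 163.0], [315.0, 140.0], [327.0, 141.0]], [[332.0, 204.0], [322.0, 170.0], [321.0, 149.0], [332.0, 158.0]]]
18 [[[326.0, 192.0], [315.0, 163.0], [314.0, 140.0], [327.0, 141.0]], [[333.0, 204.0], [321.0, 170.0], [320.0, 149.0], [332.0, 158.0]]]
20 [[[327.0, 192.0], [315.0, 163.0], [313.0, 140.0], [326.0, 141.0]], [[334.0, 204.0], [321.0, 170.0], [319.0, 150.0], [332.0, 158.0]]]
```

The push works and the board foot is following. About 4 mm remain, then I'll lower the block onto its sole.

Emit:
play_rows([
  [[0.002,0.0008,0],0],
  [[0.004,0.0017,0],0],
  [[0.0062,0.0026,0],0],
  [[0.0068,0.0028,0],0],
  [[0.0068,0.0028,-0.002],0],
  [[0.0068,0.0028,-0.004],0],
  [[0.0068,0.0028,-0.0055],0],
  [[0.0068,0.0028,-0.0065],0],
])

```text
clock: 43.85
tool_pos: [0.5166, -0.0356, 0.0079]
tcp_rot: [[-0.973, -0.227, 0.037], [-0.228, 0.974, -0.001], [-0.035, -0.009, -0.999]]
wrist_force: [-7.2, -2.0, 8.9]
gripper_width: 0.456
```

```bash
python3 bf.py 0 | head -7; python3 bd.py | tail -4
```

```text
[ 0.51662556 -0.03556137  0.00789071] yaw 0.22944845474139647 [-7.2163088  -2.02053114  8.91993608] 43.85
tcp s,t -0.06450827500672429 -0.0018794802512520877
[  213   208   213    89 10036]
block front-top edge s -0.0888 slope 0.0033
block back-top edge s -0.0408 slope -0.0116 n 5
side t -0.0548
side t 0.0522
scene [314, 134, 17, 57, 595] [[318, 134], [315, 139], [318, 155], [314, 163], [320, 189], [322, 190], [330, 172], [328, 144], [327, 142], [322, 143], [319, 140], [320, 135]]
scene [281, 128, 17, 17, 237] [[282, 130], [281, 140], [283, 143], [291, 144], [296, 140], [297, 133], [293, 129], [287, 128]]
side [321, 147, 18, 57, 537] [[324, 147], [321, 152], [325, 165], [321, 174], [327, 202], [330, 203], [330, 197], [338, 187], [332, 162], [327, 159]]
side [288, 161, 16, 16, 108] [[293, 161], [300, 163], [295, 167], [296, 169], [298, 166], [302, 169], [299, 174], [296, 174], [288, 167], [291, 162], [288, 165], [288, 172], [296, 176], [303, 171], [303, 166], [300, 162]]
```

The block's rear face is at s = −40.8 mm, which corresponds to a tilt of about 15.5°. It stands on the worktop pressing on the foot. I'll release, rise and check.

Emit:
play_rows([
  [[0,0,0],0],
  [[0,0,0],0],
  [[0,0,0],0],
  [[0,0,0],0],
  [[0,0,0],0],
  [[0,0,0],0],
], claw=-1)

```text
clock: 44.65
tool_pos: [0.5168, -0.0356, 0.0079]
tcp_rot: [[-0.973, -0.228, 0.037], [-0.228, 0.974, -0.001], [-0.036, -0.01, -0.999]]
wrist_force: [0.0, 0.5, -0.6]
gripper_width: 1.001
```

Emit:
play_rows([
  [[0,0,0.04],0],
  [[0,0,0.1],0],
  [[-0.01,0,0.17],0],
  [[-0.02,0,0.25],0],
  [[-0.03,0,0.32],0],
  [[-0.03,0,0.36],0],
  [[-0.03,0,0.36],0],
  [[-0.03,0,0.36],0],
])

```text
clock: 45.45
tool_pos: [0.4986, -0.0355, 0.2238]
tcp_rot: [[-0.973, -0.228, 0.038], [-0.228, 0.974, -0.001], [-0.036, -0.01, -0.999]]
wrist_force: [-0.6, -0.4, -0.7]
gripper_width: 0.999
```

```bash
python3 bf.py 0; python3 bd.py; python3 -c "
from pose import *
c=shot('wrist')
for g in (13,15,17):
  t=np.radians(g); dd=(.003+.097*np.sin(t))/np.cos(t)-.003
  print(g,[proj(c,Bp((-dd,-.001,0,t),q)).round(1).tolist() for q in ((K,-.065,.13),(K,.065,.13),(K,-.02,.19),(K,.02,.19),(F,-.065,0),(F,.065,0))])
print('guard ends',proj(c,W(0,-.1,.1)),proj(c,W(0,.1,.1)))
g=cv2.cvtColor(c['image'],cv2.COLOR_RGB2GRAY)
for t in (-.085,.085):
  u,v=proj(c,W(0,t,.1)).astype(int); print(u,v,g[v-12:v+13,u].tolist())
"
```

```text
[ 0.49862062 -0.0355228   0.22380368] yaw 0.2295418496477986 [-0.61838121 -0.35273571 -0.73599664] 45.45
tcp s,t -0.08202862386912035 0.0022698028136076084
[ 270  155   94   43 2795]
block front-top edge s -0.0856 slope 0.0067
block back-top edge s -0.0371 slope -0.0170 n 17
side t -0.0555
side t 0.0530
wood [  249   194   137   135 11670]
[(274, 198, 273), (294, 198, 327), (314, 198, 328), (334, 199, 328), (354, 199, 273)]
expected foot edge px [266.1 188.2] [369.5 188.5]
[ 0.49806046 -0.03547184  0.22279336] 45.5
wrist [248, 196, 138, 135, 11766] [[268, 196], [248, 266], [250, 273], [294, 274], [292, 328], [337, 330], [337, 276], [384, 272], [368, 197], [303, 200]]
scene [313, 134, 19, 57, 624] [[316, 134], [314, 142], [317, 155], [313, 163], [320, 189], [322, 190], [331, 166], [326, 142], [322, 144], [317, 139], [319, 136]]
scene [281, 128, 17, 17, 236] [[282, 130], [281, 140], [283, 143], [291, 144], [296, 140], [297, 134], [293, 129], [287, 128]]
side [320, 147, 20, 57, 547] [[323, 147], [320, 152], [324, 166], [320, 173], [327, 202], [330, 203], [330, 197], [339, 187], [335, 18
[... 218 characters left out ...]
, 167], [290, 163], [288, 165], [288, 172], [296, 176], [303, 171], [303, 166], [300, 162]]
13 [[246.4, 277.7], [383.9, 278.3], [288.5, 334.5], [339.2, 334.8], [265.1, 193.2], [368.2, 193.5]]
15 [[246.7, 277.7], [383.6, 278.4], [288.8, 335.9], [339.0, 336.2], [264.9, 190.6], [368.4, 190.9]]
17 [[247.0, 277.6], [383.3, 278.2], [289.1, 336.8], [338.8, 337.1], [264.7, 188.1], [368.6, 188.3]]
guard ends [218.23041631 257.00998156] [415.06620269 257.8439498 ]
232 257 [86, 95, 86, 89, 89, 85, 85, 89, 85, 84, 79, 121, 153, 174, 166, 152, 130, 180, 177, 175, 176, 167, 173, 172, 166]
400 257 [94, 98, 90, 95, 98, 88, 98, 94, 90, 95, 91, 97, 129, 155, 178, 172, 111, 86, 108, 106, 104, 102, 106, 97, 97]
```

The block and board both stand free. I'll fit the board's pose from its foot corners, which stick out past the block, plus its shoulders and handle.

```bash
cat > fin.py <<'E'
from pose import *
c=shot('wrist'); hsv=cv2.cvtColor(c['image'],cv2.COLOR_RGB2HSV)
m=cv2.inRange(hsv,(3,100,50),(18,255,255)); k,l,st,_=cv2.connectedComponentsWithStats(m); i=1+np.argmax(st[1:,4]); b=l==i
x0,y0,w,h,_=st[i]; col=lambda u:np.nonzero(b[:,u])[0]
print('mins',[(u,int(col(u).min())) for u in list(range(x0+10,x0+38,3))+list(range(x0+w-36,x0+w-9,3))])
sL=np.median([col(u).max() for u in range(x0+12,x0+36,3)])+.5; sR=np.median([col(u).max() for u in range(x0+w-36,x0+w-11,3)])+.5
hd=y0+h-.5; r=np.nonzero(b[int(min(sL,sR))-5])[0]; r2=np.nonzero(b[int(hd)-8])[0]
import sys
fL,fR=[float(a) for a in sys.argv[1:3]] if len(sys.argv)>2 else (y0-.5,y0-.5)
def f(p):
    P=lambda q:proj(c,Bp(p,q))
    return [P((F,-.061,.001))[1]-fL,P((F,.061,.001))[1]-fR,P((-.001,-.045,.13))[1]-sL-1,P((-.001,.045,.13))[1]-sR-1,P((-.001,0,.19))[1]-hd-1,P((-.004,-.065,.125))[0]-r.min(),P((-.004,.065,.125))[0]-r.max()]
o=least_squares(f,[-.026,0,0,.26],x_scale=[.01,.01,.1,.1]);x=o.x
t=x[3];print('back foot s %.4f t %.4f yaw %.2f tilt %.2f'%(x[0],x[1],*np.degrees(x[2:])),np.round(o.fun,1),'contact d for tilt %.4f'%(((.003+.097*np.sin(t))/np.cos(t)-.003)),'front foot s %.4f'%(x[0]-.014*np.cos(t)))
y=cv2.inRange(hsv,(20,140,100),(34,255,255)); k,l,st,_=cv2.connectedComponentsWithStats(y); y=l==1+np.argmax(st[1:,4])
uu=np.nonzero(y.any(0))[0]; print('yellow cols',uu.min(),uu.max(),[(u,int(np.nonzero(y[:,u])[0].min()),int(np.nonzero(y[:,u])[0].max())) for u in range(uu.min()+4,uu.max()-2,9)])
for u in (uu.min()+8,uu.max()-8): v=np.nonzero(y[:,u])[0]; print('block edges s',[((onz(c,u,vv,.026)[:2]-G)@N).round(4) for vv in (v.min()+.0,v.max()+.5)], 't',((onz(c,u,v.mean(),.026)[:2]-G)@T).round(4), hsv[v.min():v.max()+8,u].tolist()[-14:])
E
python3 fin.py
```

```text
mins [(258, 229), (261, 219), (264, 208), (267, 197), (270, 196), (273, 199), (276, 199), (279, 199), (282, 199), (285, 199), (350, 200), (353, 200), (356, 200), (359, 200), (362, 194), (365, 196), (368, 197), (371, 208), (374, 220)]
back foot s -0.0223 t 0.0002 yaw -0.07 tilt 12.32 [-0.2  0.2  0.1 -0.3  0.3 -0.9  0.9] contact d for tilt 0.0213 front foot s -0.0360
yellow cols 270 363 [(274, 156, 198), (283, 156, 198), (292, 156, 198), (301, 156, 198), (310, 156, 198), (319, 156, 199), (328, 156, 199), (337, 156, 198), (346, 156, 198), (355, 156, 199)]
block edges s [np.float64(-0.0883), np.float64(-0.0368)] t -0.0458 [[24, 255, 207], [24, 255, 209], [24, 255, 212], [24, 255, 208], [24, 255, 215], [23, 255, 217], [23, 255, 173], [17, 200, 88], [13, 139, 108], [11, 146, 112], [14, 155, 107], [13, 153, 112], [15, 171, 106], [13, 146, 112]]
block edges s [np.float64(-0.0885), np.float64(-0.0358)] t 0.044 [[23, 255, 161], [23, 255, 161], [23, 255, 159], [23, 255, 160], [23, 255, 163], [22, 255, 140], [20, 219, 106], [13, 134, 74], [15, 175, 73], [11, 190, 75], [13, 191, 76], [15, 184, 115], [15, 201, 108], [15, 181, 107]]
```

The fit gives tilt 12.3°, while the block-based estimate says 13–14°. Yaw is −0.1°, the board is centred, and the block is square and against the foot within error. 15° is wanted, so I'll make one cheap correction: grip the handle firmly and draw the foot and block back together about 4 mm, then let the board settle on the guard.

Emit:
play_rows([
  [[0.075,0.016,0],0],
  [[0.151,0.031,-0.01],0],
  [[0.151,0.031,-0.07],0],
  [[0.151,0.031,-0.13],0],
  [[0.151,0.031,-0.155],0],
  [[0.151,0.031,-0.158],0],
])

```text
clock: 46.35
tool_pos: [0.587, -0.0167, 0.1245]
tcp_rot: [[-0.973, -0.228, 0.028], [-0.228, 0.974, -0.001], [-0.027, -0.007, -1.0]]
wrist_force: [1.1, 0.4, 0.4]
gripper_width: 1.001
```

```bash
python3 air.py 0; python3 bd.py|sed -n 2p
```

```text
tcp s 0.0083 t 0.0004 z 0.1245 [1.1 0.4 0.4] 46.35
{'foot': (np.int64(244), np.int64(393), np.float64(136.5), np.float64(136.5)), 'sh': (np.int64(204), np.int64(432), np.float64(233.5), np.float64(233.5)), 'hand': np.float64(324.5)}
back foot s -0.0186 t 0.0002 yaw 0.20 tilt 10.70 z 0.0000 res [-0.1 -0.3  0.6  0.6 -0.6  0.1  0.2 -0.5  0.3]
wrist [204, 133, 230, 187, 26088] [[247, 134], [204, 212], [207, 228], [280, 231], [268, 298], [273, 317], [361, 317], [365, 295], [355, 231], [428, 230], [433, 218], [392, 136]]
```

Emit:
play_rows([
  [[0,0,0],0],
  [[0,0,0],0],
  [[0,0,0],0],
  [[0,0,0],0],
  [[0,0,0],0],
  [[0,0,0],0],
], claw=1, force=100)

```text
clock: 47.15
tool_pos: [0.5903, -0.0168, 0.1302]
tcp_rot: [[-0.973, -0.227, 0.039], [-0.227, 0.974, -0.001], [-0.038, -0.009, -0.999]]
wrist_force: [-0.3, -0.0, 5.2]
gripper_width: 0.452
```

Emit:
play_rows([
  [[-0.003,-0.0007,0],0],
  [[-0.006,-0.0014,0],0],
  [[-0.0085,-0.002,0],0],
  [[-0.0085,-0.002,0],0],
])

```text
clock: 47.55
tool_pos: [0.5868, -0.0176, 0.1309]
tcp_rot: [[-0.973, -0.227, 0.043], [-0.227, 0.974, 0.0], [-0.042, -0.01, -0.999]]
wrist_force: [5.0, 2.1, 1.0]
gripper_width: 0.446
```

```bash
python3 air.py ; python3 bd.py|sed -n 2p
```

```text
tcp s 0.0079 t -0.0004 z 0.1309 [5.  2.1 1. ] 47.55
{'foot': (np.int64(246), np.int64(393), np.float64(133.5), np.float64(133.5)), 'sh': (np.int64(208), np.int64(430), np.float64(225.5), np.float64(225.5)), 'hand': np.float64(309.5)}
back foot s -0.0188 t -0.0001 yaw 0.19 tilt 9.67 z -0.0002 res [-0.1 -0.4  0.5  0.6 -0.5  0.4 -0.2 -0.4  0.2]
wrist [207, 132, 226, 178, 24422] [[249, 133], [209, 203], [210, 223], [282, 226], [272, 283], [275, 307], [362, 307], [365, 288], [355, 226], [427, 225], [432, 213], [392, 135]]
```

Emit:
play_rows([
  [[-0.004,-0.001,0.001],0],
  [[-0.008,-0.0019,0.001],0],
  [[-0.01,-0.0023,0.001],0],
], force=120)

```text
clock: 48.05
tool_pos: [0.58, -0.0193, 0.1309]
tcp_rot: [[-0.973, -0.227, 0.041], [-0.227, 0.974, -0.001], [-0.04, -0.01, -0.999]]
wrist_force: [2.6, 0.4, -0.4]
gripper_width: 0.447
```

```bash
python3 air.py ; python3 bd.py|sed -n 2p
```

```text
tcp s 0.0009 t -0.0006 z 0.1309 [ 2.6  0.4 -0.4] 48.05
{'foot': (np.int64(246), np.int64(393), np.float64(132.5), np.float64(132.5)), 'sh': (np.int64(208), np.int64(430), np.float64(225.5), np.float64(225.5)), 'hand': np.float64(309.5)}
back foot s -0.0270 t -0.0002 yaw 0.21 tilt 10.16 z -0.0003 res [-0.  -0.3  0.3  0.4 -0.3  0.4 -0.1 -0.3  0.1]
wrist [206, 132, 227, 178, 24465] [[249, 133], [208, 205], [209, 222], [282, 226], [272, 284], [275, 307], [362, 307], [365, 290], [355, 226], [425, 225], [432, 212], [391, 133]]
```

The foot and block moved back together about 8 mm, and the board still presses the block (+2.6 N). Releasing so that it settles on the guard.

Emit:
play_rows([
  [[0,0,0],0],
  [[0,0,0],0],
  [[0,0,0],0],
  [[0,0,0],0],
  [[0,0,0],0],
  [[0,0,0],0],
], claw=-1)

```text
clock: 48.85
tool_pos: [0.5799, -0.0193, 0.131]
tcp_rot: [[-0.973, -0.227, 0.041], [-0.227, 0.974, -0.0], [-0.039, -0.01, -0.999]]
wrist_force: [-0.7, -0.3, 0.4]
gripper_width: 0.998
```

Emit:
play_rows([
  [[0,0,0.05],0],
  [[0,0,0.1],0],
  [[-0.05,-0.012,0.14],0],
  [[-0.12,-0.028,0.16],0],
  [[-0.145,-0.034,0.16],0],
  [[-0.145,-0.034,0.16],0],
  [[-0.145,-0.034,0.16],0],
])

```text
clock: 49.55
tool_pos: [0.4935, -0.0397, 0.2268]
tcp_rot: [[-0.973, -0.227, 0.041], [-0.227, 0.974, -0.0], [-0.04, -0.01, -0.999]]
wrist_force: [-0.2, -0.2, 0.2]
gripper_width: 1.001
```

```bash
python3 fin.py; python3 bd.py; python3 -c "
from pose import *
a=shot('scene');d=shot('side')
for g in (13,15,17):
  t=np.radians(g); dd=(.003+.097*np.sin(t))/np.cos(t)-.003
  print(g,[[proj(c,Bp((-dd,-.001,0,t),q)).round(0).tolist() for q in ((F,.065,0),(F,.065,.13),(F,.02,.19),(F,-.065,.13))] for c in (a,d)])"
```

```text
mins [(263, 222), (266, 209), (269, 195), (272, 192), (275, 195), (278, 195), (281, 195), (284, 196), (287, 196), (290, 196), (351, 195), (354, 195), (357, 195), (360, 195), (363, 194), (366, 192), (369, 193), (372, 201), (375, 215)]
back foot s -0.0282 t -0.0008 yaw 0.23 tilt 15.78 [-0.1 -0.2  0.2  0.4 -0.3 -0.6  0.6] contact d for tilt 0.0275 front foot s -0.0417
yellow cols 273 365 [(277, 152, 194), (286, 152, 194), (295, 152, 194), (304, 152, 194), (313, 152, 194), (322, 152, 194), (331, 152, 194), (340, 152, 194), (349, 152, 194), (358, 152, 194)]
block edges s [np.float64(-0.0962), np.float64(-0.0445)] t -0.0459 [[24, 255, 211], [24, 255, 210], [24, 255, 208], [24, 255, 211], [23, 255, 207], [23, 255, 201], [22, 222, 162], [8, 121, 78], [12, 154, 116], [14, 153, 117], [14, 157, 115], [12, 136, 120], [14, 145, 116], [15, 158, 118]]
block edges s [np.float64(-0.0964), np.float64(-0.0447)] t 0.0434 [[22, 255, 158], [23, 255, 161], [23, 255, 160], [23, 255, 161], [22, 255, 164], [22, 255, 162], [23, 255, 136], [15, 169, 86], [11, 156, 80], [13, 177, 78], [13, 172, 77], [15, 178, 76
[... 602 characters left out ...]
332, 198], [340, 187], [337, 183], [333, 166], [330, 161], [325, 159], [323, 149]]
side [288, 161, 16, 16, 120] [[293, 161], [300, 163], [295, 168], [296, 170], [300, 166], [301, 172], [297, 174], [289, 168], [291, 162], [288, 165], [288, 172], [296, 176], [303, 171], [303, 166], [300, 162]]
13 [[[324.0, 192.0], [316.0, 162.0], [316.0, 140.0], [327.0, 141.0]], [[331.0, 204.0], [322.0, 169.0], [322.0, 149.0], [332.0, 158.0]]]
15 [[[325.0, 192.0], [316.0, 163.0], [315.0, 140.0], [327.0, 141.0]], [[331.0, 204.0], [322.0, 170.0], [321.0, 149.0], [332.0, 158.0]]]
17 [[[326.0, 192.0], [315.0, 163.0], [314.0, 140.0], [327.0, 141.0]], [[332.0, 204.0], [321.0, 170.0], [320.0, 149.0], [332.0, 158.0]]]
```

Tilt 15.8°, yaw 0.2°, centred. The block now shows about 2–3 mm of gap to the foot, so I'll push it that far to close it. There is enough time: the clock is at 49.6 s.

Emit:
play_rows([
  [[0.0255,0.0053,-0.08],0],
  [[0.0255,0.0053,-0.16],0],
  [[0.0255,0.0053,-0.24],0],
  [[0.0255,0.0053,-0.31],0],
  [[0.0255,0.0053,-0.355],0],
  [[0.0255,0.0053,-0.364],0],
  [[0.0255,0.0053,-0.364],0],
])

```text
clock: 50.55
tool_pos: [0.5089, -0.0363, 0.0074]
tcp_rot: [[-0.973, -0.228, 0.038], [-0.228, 0.974, -0.0], [-0.037, -0.009, -0.999]]
wrist_force: [0.6, -1.4, 0.4]
gripper_width: 1.002
```

Emit:
play_rows([
  [[0,0,0],0],
  [[0,0,0],0],
  [[0,0,0],0],
  [[0,0,0],0],
  [[0,0,0],0],
], claw=1, force=60)

```text
clock: 51.05
tool_pos: [0.5101, -0.0367, 0.0091]
tcp_rot: [[-0.973, -0.228, 0.041], [-0.228, 0.974, -0.001], [-0.04, -0.01, -0.999]]
wrist_force: [0.2, -1.6, 6.5]
gripper_width: 0.457
```

```bash
python3 bf.py 0 | head -7; python3 bd.py | tail -4 | cut -c1-120
```

```text
[ 0.51014097 -0.03670256  0.00908518] yaw 0.22985498697205917 [ 0.19343095 -1.64088658  6.47242427] 51.05
tcp s,t -0.07108212331183623 -0.0015096470021341132
[  214   202   211    92 10604]
block front-top edge s -0.0980 slope -0.0051
block back-top edge s -0.0475 slope -0.0008 n 6
side t -0.0542
side t 0.0524
scene [312, 134, 21, 57, 669] [[316, 134], [312, 139], [317, 153], [313, 163], [324, 190], [332, 172], [331, 160], [325,
scene [281, 128, 17, 17, 237] [[282, 130], [281, 140], [283, 143], [291, 144], [296, 140], [297, 133], [293, 129], [287,
side [319, 148, 22, 56, 574] [[321, 148], [319, 153], [323, 167], [320, 173], [329, 202], [332, 203], [333, 196], [340, 
side [288, 161, 16, 16, 110] [[293, 161], [298, 161], [300, 164], [295, 168], [300, 166], [302, 170], [299, 174], [296,
```

Emit:
play_rows([
  [[0.002,0.0005,0.001],0],
  [[0.004,0.0009,0.001],0],
  [[0.0055,0.0013,0.001],0],
  [[0.0055,0.0013,0.001],0],
])

```text
clock: 51.65
tool_pos: [0.5107, -0.0362, 0.0093]
tcp_rot: [[-0.973, -0.228, 0.036], [-0.229, 0.974, -0.001], [-0.034, -0.009, -0.999]]
wrist_force: [-6.3, -3.6, 3.1]
gripper_width: 0.459
```

```bash
python3 bf.py 0 | head -7; python3 bd.py | tail -4 | cut -c1-120
```

```text
[ 0.51066094 -0.03623225  0.0093421 ] yaw 0.23041275398145625 [-6.32003345 -3.59336869  3.05948596] 51.65
tcp s,t -0.07046848222406572 -0.001170510168553997
[  213   202   212    92 10739]
block front-top edge s -0.0975 slope -0.0116
block back-top edge s -0.0473 slope 0.0017 n 7
side t -0.0543
side t 0.0528
scene [312, 134, 21, 57, 662] [[316, 134], [312, 139], [317, 153], [313, 163], [324, 190], [332, 172], [331, 160], [325,
scene [281, 128, 17, 17, 237] [[282, 130], [281, 140], [283, 143], [291, 144], [296, 140], [297, 133], [293, 129], [287,
side [319, 148, 22, 56, 575] [[321, 148], [319, 153], [323, 167], [320, 173], [329, 202], [332, 203], [333, 196], [340, 
side [288, 161, 16, 16, 115] [[293, 161], [300, 163], [297, 167], [294, 167], [296, 170], [295, 168], [299, 166], [302,
```

Sole friction held the block, so I'll lift it slightly, advance and lower.

Emit:
play_rows([
  [[0,0,0.005],0],
  [[0.002,0.0005,0.006],0],
  [[0.004,0.001,0.006],0],
  [[0.0055,0.0013,0.006],0],
  [[0.0055,0.0013,0.006],0],
  [[0.0055,0.0013,0.002],0],
  [[0.0055,0.0013,-0.001],0],
])

```text
clock: 52.55
tool_pos: [0.5136, -0.0355, 0.0092]
tcp_rot: [[-0.973, -0.228, 0.035], [-0.229, 0.974, -0.001], [-0.034, -0.009, -0.999]]
wrist_force: [-9.6, -0.6, 19.5]
gripper_width: 0.462
```

```bash
python3 bf.py 0 | head -7; python3 bd.py | tail -4 | cut -c1-120
```

```text
[ 0.51362412 -0.03549558  0.00915032] yaw 0.2305209401012396 [-9.60092457 -0.56673216 19.51879821] 52.55
tcp s,t -0.06741537638725965 -0.0011299951370559486
[  214   204   212    90 10440]
block front-top edge s -0.0932 slope 0.0035
block back-top edge s -0.0438 slope -0.0007 n 6
side t -0.0539
side t 0.0532
scene [313, 134, 18, 57, 637] [[316, 134], [313, 141], [317, 155], [313, 163], [321, 189], [323, 190], [330, 173], [330,
scene [281, 128, 17, 17, 237] [[282, 130], [281, 140], [283, 143], [291, 144], [296, 140], [297, 133], [293, 129], [287,
side [319, 148, 20, 56, 562] [[321, 148], [319, 152], [324, 166], [320, 173], [328, 202], [331, 203], [331, 198], [338, 
side [288, 161, 16, 16, 113] [[298, 161], [295, 161], [298, 161], [300, 164], [294, 167], [296, 169], [299, 166], [302,
```

The block advanced about 3.5 mm and the board outline shifted slightly, so it is in contact. Release and rise.

Emit:
play_rows([
  [[0,0,0],0],
  [[0,0,0],0],
  [[0,0,0],0],
  [[0,0,0],0],
  [[0,0,0],0],
  [[0,0,0.06],0],
  [[0,0,0.13],0],
  [[-0.01,0,0.21],0],
  [[-0.03,0,0.29],0],
  [[-0.03,0,0.36],0],
  [[-0.03,0,0.36],0],
], claw=-1)

```text
clock: 53.85
tool_pos: [0.4993, -0.0358, 0.2319]
tcp_rot: [[-0.972, -0.228, 0.05], [-0.229, 0.974, -0.002], [-0.048, -0.014, -0.999]]
wrist_force: [0.5, 0.1, -0.3]
gripper_width: 0.999
```

```bash
python3 fin.py | cut -c1-330; python3 -c "
from h import *
print(telemetry.observe()['clock'])"
```

```text
mins [(261, 218), (264, 207), (267, 195), (270, 187), (273, 187), (276, 190), (279, 190), (282, 190), (285, 191), (288, 191), (348, 191), (351, 191), (354, 190), (357, 190), (360, 191), (363, 189), (366, 187), (369, 190), (372, 204)]
back foot s -0.0244 t -0.0001 yaw 0.09 tilt 13.88 [-0.3  0.1  0.4  0.  -0.1 -0.7  0.7] contact d for tilt 0.0241 front foot s -0.0380
yellow cols 273 364 [(277, 148, 189), (286, 147, 189), (295, 147, 189), (304, 147, 189), (313, 148, 189), (322, 148, 189), (331, 148, 189), (340, 148, 189), (349, 148, 189), (358, 148, 189)]
block edges s [np.float64(-0.0928), np.float64(-0.0407)] t -0.0447 [[24, 255, 208], [23, 255, 211], [24, 255, 209], [24, 255, 213], [23, 255, 211], [23, 248, 205], [22, 221, 158], [11, 127, 104], [13, 156, 113], [14, 150, 114], [12, 158, 113], [15, 151, 115], [15, 155, 115], [13, 153, 112]]
block edges s [np.float64(-0.0919), np.float64(-0.0412)] t 0.0442 [[23, 255, 161], [23, 255, 162], [23, 255, 164], [23, 255, 162], [23, 255, 162], [22, 255, 164], [23, 255, 138], [20, 205, 82], [9, 129, 83], [14, 164, 76], [15, 189, 81], [13, 163, 116], [13, 162, 121], [14, 170, 117]]
53.9
```

```bash
python3 -c "
from plant import close_job
print(close_job())"
```

```text
the job is handed in; nothing more can be done
None
```

I handed the job in at about 54 s. The wooden board leans handle-up against the guard, the yellow block stands at its foot, and the gripper was open and clear above them. The moves were not clean, and one check of the contact disagrees.

**What went wrong on the way**
- **First lean undone:** I leaned the board at about 15–16°. While bringing the block in, I clipped the board and knocked it aside, though it stayed leaning on the guard's right end. I parked the block, regrasped the board and set it back at mid-guard at about 27°. I then pushed its foot in with the block, so the final tilt was set partly by the block.
- **Missed block grasps:** The first two grasps of the block closed on air because the fingers end about 40 mm higher than the tool position suggests.

**Last checks (wrist-camera fit after letting go)**

| Check | Result |
|---|---|
| Board tilt | 13.9°, agreeing with contact on the guard's top edge (about 15° asked) |
| Board yaw to the guard | about 0.1° |
| Board centring | within 1 mm of the guard's middle |
| Block yaw | square to the board within about 1° |
| Block centring | within about 2 mm |

**Check that disagreed:** the image fit shows about 3 mm between the block's face and the board's foot. On the last push the foot moved in with the block by nearly the same distance and the force rose. I therefore take them as touching and the gap as mostly measurement error, but the block may stand a millimetre or two off.

**Not checked:** I did not look again at the green board, the pots, the bell or the sauce cup at the end. I felt no contact with any of them. The 12-picture limit was used up midway, so the later checks are numbers only.

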